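# Lock the clamp plate's spindles with split clips

## Robot

A 6-joint arm with a two-finger parallel gripper is mounted at the origin on a cart in front of the work surface, level with it; the furniture and walls round the work are solid. World frame = base frame: x ahead of the robot, y to its left, z up, the work surface at z = 0. Lengths are in m, angles in rad, forces in N, time in s.
With the tool pointing down it reaches from about 0.25 to 0.775 m from the base axis. Payload 4 kg.
Tool frame: the origin (TCP) lies at the centre of the arm's flange, where the gripper is bolted on; the fingertips stand 199 mm ahead of it and the grasp point (between the pads) lies 180 mm ahead of it (robot.tcp_to_tips is the z of the fingertips in the tool frame, in m); z points along the fingers, y is the line along which they close (so a half turn about z gives the same grasp; the last joint's range is limited). The gripper opens to 94 mm and grips with 3 to 60 N. Pads are 16 mm wide; open, the fingers measure 119 mm over their backs; the gripper's body (75 mm by 177 mm) begins 78 mm behind the grasp point.
Start: joints at [-1.388, 0.087, 1.371, -0, 1.684, -0.103], TCP at [0.155, -0.528, 0.405] pointing down, gripper open.
Joint ranges: [-3.1, 3.1], [-0.76, 2.03], [0.27, 2.55], [-1.08, 4.22], [0.17, 2.65], [-2.57, 2.57]. Speed limits (rad/s): [2.79, 2.79, 3.14, 3.14, 3.14, 3.14].

## Interface

Orientations are given as [roll, pitch, yaw] about the fixed x, y, z axes, in that order (R = Rz(yaw) Ry(pitch) Rx(roll)).
In Python, from bench import robot gives the robot as it stands.
- The arm moves only by the tool play_rows, never from a script. Its arguments are lists of equal length, an entry for each row: "translation": the shift along the tool's x, y, z scaled (see below), a list of three; "twist": the turn, a rotation vector about the tool's x, y, z scaled (see below), a list of three; "gripper": the opening, from -1 (shut) to 1 (fully open). A call has 1 to 8 rows; each row shifts and turns the commanded pose from where the row before left it, along the tool's axes as they then stand; what a row does not reach is not made up. The controller multiplies each number of a shift by 0.04 m and each number of a turn by 0.1 rad. A row lasts 1/10 s, in which the tool goes at most 50 mm and 8.59 degrees, less where a joint would pass 70% of its speed; a pose out of reach is approached as far as the arm can. A call with a number of a shift or a turn outside -1 to 1 is refused whole. A call with a gripper value outside its range is refused whole. The fingers move at their own pace and stop on an object; the grip force is fixed at half the most. Time passes only in rows, so rows that do not move let the fingers close. It gives the time, the measured TCP pose, the force, the opening and the grip force at its end, in the units of the state.
- robot.get_obs(): the state, without advancing time (a new reading comes with each control period).
- robot.snapshot(name): name is "side" or "top"; returns the picture (480x640x3 uint8, red, green, blue); there is no depth.
- robot.camera_model(name): a dict with "camera_matrix" (3x3 intrinsics, pixels), "rvec" (rotation vector, rad) and "tvec" (3), from world to camera coordinates, as OpenCV has them. Camera axes: x right, y down, z forward; pixel columns grow to the right and rows downward; lengths in m; the calibration is good to about 2 mm. A picture is of the moment at which its call begins. camera_model takes no time and is no camera call.
- robot.close_job(): hands the job in; it is judged then, once.
Trained networks look in the newest picture that a camera, given by its name, has taken for a name from the list of things; names that differ only in an ending like _2 or _b are one class to them, and where a whole thing is asked for, a point or a joint stands for the part that bears it (a point fixed in the world has none). Each returns a list of dicts, best first, with "score" (0 to 1); they miss things now and then, are a little off and sometimes report something else, mostly with a low value. They report only what shows in the picture. A call takes as long as a camera call. They do not tell look-alikes from the thing itself.
- robot.recognise(name, camera): "centre" ([x, y, z] in m, in world coordinates, good to about 4 mm: the middle of the surface that is visible of it).
- robot.spot_point(name, camera): "centre" ([x, y, z] in m, in world coordinates, good to about 4 mm: a listed point, or the origin of a listed thing).
The state is a dict: "time": time; "joint_positions": joint angles; "qvel": joint speeds; "joint_torque": joint torques, N m; "tool_pos": TCP position; "ee_rot": TCP orientation; "wrist_force": force on the tool from outside, world axes, zero at the start; "wrist_torque": the same for the moment, N m; "width": finger opening in m; "finger_force": force on a finger pad.
Only numpy, scipy, OpenCV 4.12 (cv2) and the standard library are available. Lean on these libraries where they do the work, as an engineer would, in place of code of your own. Each camera call takes 0.05 s, during which the arm holds its last target. There are 200 camera calls.

## Task

Slide the blue clamp plate over the bench, without lifting it, until it sits squared up against the metal bench stop between the yellow marks, so that it cannot run away. Then lock one spindle with each orange split clip that is lying on the bench: lay the clip on the deck in front of a free spindle and press it sideways into the groove with the fork tool (not with the fingers) until it snaps fully in. At the end stand the fork upright on its black mat again, and leave the other lab things alone.

Things in the scene. Friction and masses are not known exactly. Their poses are not given: they have to be found in the camera images.
- stop: Fixed aluminium stop bar on the bench, 18 mm deep, 300 mm long, 26 mm high. Origin: bottom middle of its near face; x points away from the robot through the bar (within 0.12 rad of world x), y along the bar, z up. Yellow marks show the place of the plate: touching the near face, its origin at x = -70 mm, y = 0 here.
- plate: Loose blue clamp plate, a slab 140 mm (x) by 260 mm (y) by 24 mm high, 0.9 kg. Origin at the centre of its underside; x points to the long side that belongs against the stop. Its flat top is the deck, 24 mm above the origin. Three black-capped spindles stand in a row along y at x = +25 mm, y = +80, 0, -80 mm. White lines show a lane 54 mm wide before each (-x side); no guides.
- spindle1 (a point): Spindle 1 of the plate at plate y = 80 mm: this point is on the spindle's axis at deck height; axes as the plate's. Steel groove of 30 mm diameter from the deck up to 13 mm, above it a black cap of 38 mm diameter up to 35 mm above the deck. A clip slides on along the deck from -x to +x.
- spindle2 (a point): Spindle 2 of the plate at plate y = 0 mm: this point is on the spindle's axis at deck height; axes as the plate's. Steel groove of 30 mm diameter from the deck up to 13 mm, above it a black cap of 38 mm diameter up to 35 mm above the deck. A clip slides on along the deck from -x to +x.
- spindle3 (a point): Spindle 3 of the plate at plate y = -80 mm: this point is on the spindle's axis at deck height; axes as the plate's. Steel groove of 30 mm diameter from the deck up to 13 mm, above it a black cap of 38 mm diameter up to 35 mm above the deck. A clip slides on along the deck from -x to +x.
- clip1: Loose orange split clip, 40 g, 10 mm thick, flat. Origin: underside, centre of its gap (at the spindle's point when snapped in). Opens to +x: two springy jaws at y = +-20 mm from x = -22 to +16, 47 mm over all. Cross bar from x = -30 (its back, where the fork's prongs press, one each side of the post) to -16.5, 47 mm wide. Grip post 16 x 16 mm centred at x = -30, y = 0, up to 44 mm.
- clip2: Another clip, same as clip1 (any clip fits any spindle; one of the three may be absent). The jaws' noses, at x = +10.5 mm, leave 24 mm between them: they meet the groove when the origin is 21 mm short of the spindle's axis, need about 10 N, and spring shut by themselves from about 9 mm short.
- clip3: Another clip, same as clip1 (may be absent).
- fork: Loose fork tool, 160 g, standing upright on its flat steel sole. Origin: underside, below the handle's axis. Green square handle 22 x 22 mm from the sole up to 98 mm. Sole 10 mm thick: 40 x 44 mm under the handle, with two prongs 10 mm wide towards +x, at y = +-17 mm, from x = 20 to 55 mm (the tips), gap of 24 mm between them.
- mat: Fixed black rubber mat for the fork, 130 mm (x) by 110 mm (y), 3 mm thick, origin at the centre of its underside.
- tip_box_d: Bystander: pipette-tip box with black base and clear lid, 97 x 130 x 107 mm, origin at the centre of its underside. Leave alone.
- agar_jar: Bystander: amber jar with a black lid, 86 mm across, 88 mm high, origin at the centre of its underside. Leave alone.
- petri_dish_1: Bystander: petri dish, 92 mm across, 15 mm high, origin at the centre of its underside. Leave alone.
Things that resemble listed ones, but are neither listed nor needed, are in the scene too. What is shaped like the clip2 but pink is not meant.

How it is judged:
On the way, in this order (a step that is already met when the one before it is completed fails the run):
1. the plate is squared up against the stop, between the marks, before any clip is on a spindle (x of plate in the frame of stop between -0.078 and -0.062 m and y of plate in the frame of stop between -0.02 and 0.02 m and angle between the x axis of plate and the x axis of stop, either way round below 0.06 rad and not (distance between clip1 and spindle1 below 0.006 m or distance between clip1 and spindle2 below 0.006 m or distance between clip1 and spindle3 below 0.006 m) and not (distance between clip2 and spindle1 below 0.006 m or distance between clip2 and spindle2 below 0.006 m or distance between clip2 and spindle3 below 0.006 m) and not (distance between clip3 and spindle1 below 0.006 m or distance between clip3 and spindle2 below 0.006 m or distance between clip3 and spindle3 below 0.006 m)), for 0.2 s.
2. every clip that is there is snapped onto a spindle ((distance between clip1 and spindle1 below 0.006 m or distance between clip1 and spindle2 below 0.006 m or distance between clip1 and spindle3 below 0.006 m) and (distance between clip2 and spindle1 below 0.006 m or distance between clip2 and spindle2 below 0.006 m or distance between clip2 and spindle3 below 0.006 m) and (distance between clip3 and spindle1 below 0.006 m or distance between clip3 and spindle2 below 0.006 m or distance between clip3 and spindle3 below 0.006 m)), for 0.2 s.
At the end, for the whole second after the job is handed in: The plate is against the stop (within 8 mm, 0.06 rad, and 20 mm along the bar), every clip's origin is within 6 mm of a spindle's site, and the fork stands upright with its handle over the mat; all is at rest (all of step 2 and x of plate in the frame of stop between -0.078 and -0.062 m and y of plate in the frame of stop between -0.02 and 0.02 m and angle between the x axis of plate and the x axis of stop, either way round below 0.06 rad and angle between fork's own z axis and vertical below 0.1 rad and height (world z) of fork below 0.008 m and x of fork in the frame of mat between -0.065 and 0.065 m and y of fork in the frame of mat between -0.055 and 0.055 m and linear speed of each of plate, fork, clip1, clip2, clip3 below 0.02 m/s); the robot touches nothing.
It fails at once if a clip is touched with the fingers while it is within 25 mm of its place on a spindle ((contact force between the fingers and clip1 above 1 N and (distance between clip1 and spindle1 below 0.025 m or distance between clip1 and spindle2 below 0.025 m or distance between clip1 and spindle3 below 0.025 m)) or (contact force between the fingers and clip2 above 1 N and (distance between clip2 and spindle1 below 0.025 m or distance between clip2 and spindle2 below 0.025 m or distance between clip2 and spindle3 below 0.025 m)) or (contact force between the fingers and clip3 above 1 N and (distance between clip3 and spindle1 below 0.025 m or distance between clip3 and spindle2 below 0.025 m or distance between clip3 and spindle3 below 0.025 m))).
It fails at once if the plate is lifted or tipped (height (world z) of plate above 0.015 m or angle between plate's own z axis and vertical above 0.15 rad).
It fails at once if a bystander is shoved more than 3 cm (distance of any of tip_box_d, agar_jar, petri_dish_1 from where it was at the start of the episode above 0.03 m).
Of clip1, clip2, clip3 only 2 to 3 are there at a start; the rules pass over those that are not, and their reading is None.
At some moment in a run one of fork, clip1, clip2, clip3 may be knocked a few centimetres aside while the robot is not near it.
It also fails if it takes over 210 s, if anything falls off the work surface, if the arm or the gripper's body presses on something with over 40 N, if the wrist force passes 120 N, or if a joint passes its speed limit or range.

## Working session

There is one attempt and no reset: what is moved stays moved. The work goes in short steps, Python scripts to look and compute and a tool call to move; the robot and the scene stay as the last step left them, time stands still between calls to the robot, and variables do not carry over. Pictures are saved under pics/ and viewed, at most 14 in all, crops included, and the job is handed in when it is done.

Besides the shell and the picture viewer there is one more tool, called after "Emit:" by a JSON object that holds its "method" and its "body". play_rows: Moves the arm, as the interface text tells. Its arguments: {"type":"object","properties":{"translation":{"type":"array","items":{"type":"array","items":{"type":"number","minimum":-1,"maximum":1}}},"twist":{"type":"array","items":{"type":"array","items":{"type":"number","minimum":-1,"maximum":1}}},"gripper":{"type":"array","items":{"type":"number"}}},"required":["translation","twist","gripper"]}

```bash
ls; mkdir -p pics; cat > h.py <<'E'
import numpy as np, cv2
from bench import robot
from scipy.spatial.transform import Rotation as R
def cam(n):
    m=robot.camera_model(n); return np.array(m["camera_matrix"],float),np.array(m["rvec"],float),np.array(m["tvec"],float)
def pix(n,P):
    K,r,t=cam(n); return cv2.projectPoints(np.array(P,float).reshape(-1,1,3),r,t,K,None)[0].reshape(-1,2)
def ray(n,uv,z):
    K,r,t=cam(n); M=cv2.Rodrigues(r)[0]; o=-M.T@t.ravel()
    uv=np.array(uv,float).reshape(-1,2); d=(M.T@np.linalg.inv(K)@np.c_[uv,np.ones(len(uv))].T).T
    return o+d*((z-o[2])/d[:,2])[:,None]
def save(n,f,crop=None,s=1):
    im=robot.snapshot(n)
    np.save('pics/'+n+'.npy',im)
    im=im[:,:,::-1]
    if crop: x0,y0,x1,y1=crop; im=im[y0:y1,x0:x1]
    cv2.imwrite('pics/'+f,cv2.resize(im,None,fx=s,fy=s,interpolation=cv2.INTER_CUBIC))
E
python3 - <<'E'
from h import *
save('top','t0.png');save('side','s0.png')
for c in('top','side'):
    for n in 'stop plate clip1 fork mat tip_box_d agar_jar petri_dish_1 spindle1 spindle2 spindle3'.split():
        print(c,n,[(np.round(d['centre'],3).tolist(),round(d['score'],2)) for d in robot.spot_point(n,c)])
o=robot.get_obs();print(o['tool_pos'],o['ee_rot'],o['time'],o['width'])
E
```

```text
pics
top stop [([0.675, -0.015, -0.0], 0.59)]
top plate [([0.502, 0.006, -0.0], 0.73)]
top clip1 [([0.601, 0.314, -0.005], 0.63), ([0.403, 0.282, -0.001], 0.62), ([0.504, 0.304, -0.003], 0.62), ([0.501, 0.005, 0.001], 0.49), ([0.384, 0.377, 0.001], 0.46)]
top fork []
top mat [([0.478, -0.335, -0.001], 0.87)]
top tip_box_d [([0.698, -0.339, -0.001], 0.69)]
top agar_jar [([0.71, 0.338, -0.001], 0.81), ([0.773, 0.007, -0.0], 0.37)]
top petri_dish_1 [([0.771, 0.005, 0.002], 0.7), ([0.697, -0.336, -0.003], 0.33)]
top spindle1 [([0.524, 0.008, 0.022], 0.9), ([0.526, -0.076, 0.026], 0.88), ([0.527, 0.083, 0.021], 0.7), ([0.404, 0.28, 0.001], 0.44)]
top spindle2 [([0.524, 0.008, 0.022], 0.9), ([0.526, -0.076, 0.026], 0.88), ([0.527, 0.083, 0.021], 0.7), ([0.404, 0.28, 0.001], 0.44)]
top spindle3 [([0.524, 0.008, 0.022], 0.9), ([0.526, -0.076, 0.026], 0.88), ([0.527, 0.083, 0.021], 0.7), ([0.404, 0.28, 0.001], 0.44)]
side stop [([0.674, -0.01, -0.0], 0.75)]
side plate [([0.502, 0.004, -0.002], 0.98)]
side clip1 [([0.498, 0.308, 0.001], 0.95), ([0.602, 0.314, 0.001], 0.88), ([0.385, 0.376, 0.0
[... 165 characters left out ...]
.001], 0.6)]
side agar_jar [([0.707, 0.329, -0.001], 0.57), ([0.525, 0.083, 0.022], 0.2)]
side petri_dish_1 [([0.77, 0.01, -0.002], 0.55), ([0.678, -0.014, 0.001], 0.23)]
side spindle1 [([0.526, 0.005, 0.026], 0.93), ([0.527, 0.087, 0.023], 0.82), ([0.527, -0.076, 0.024], 0.59), ([0.455, -0.329, 0.006], 0.16)]
side spindle2 [([0.526, 0.005, 0.026], 0.93), ([0.527, 0.087, 0.023], 0.82), ([0.527, -0.076, 0.024], 0.59), ([0.455, -0.329, 0.006], 0.16)]
side spindle3 [([0.526, 0.005, 0.026], 0.93), ([0.527, 0.087, 0.023], 0.82), ([0.527, -0.076, 0.024], 0.59), ([0.455, -0.329, 0.006], 0.16)]
[ 0.15505388 -0.5276958   0.40468603] [3.14150562e+00 2.91295594e-05 2.85828253e-01] 1.2 0.094276115104184
```

View pics/t0.png

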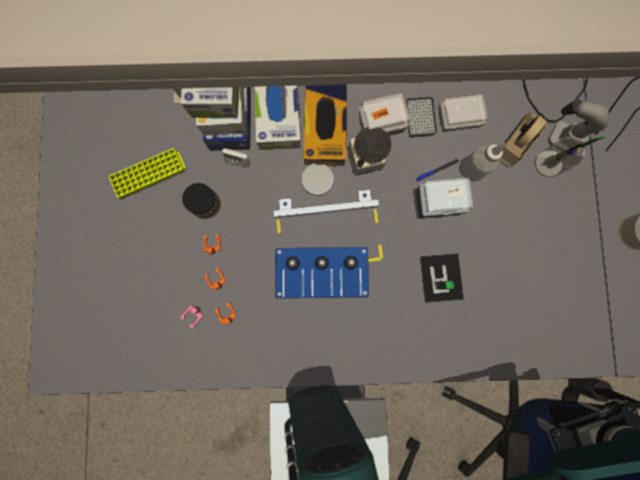

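View pics/s0.png

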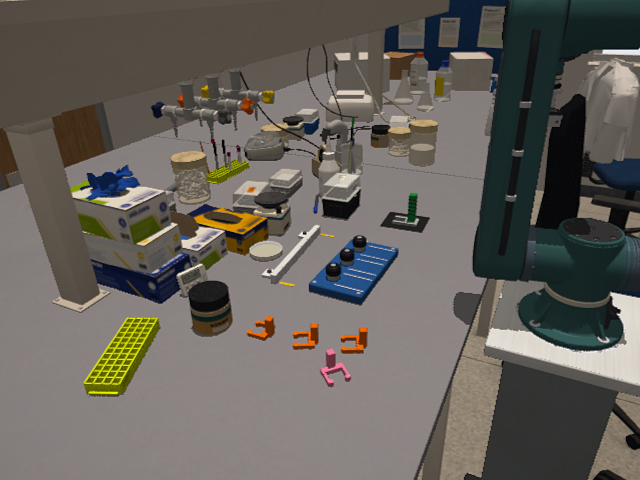

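Top view: orange clips at (212,243), (215,279) and (226,313). The pink look-alike at (191,316) is not wanted. Plate at (322,272), stop at (326,209) with yellow marks, and the fork on its mat at (441,278). Close crops next.

```bash
python3 - <<'E'
from h import *
im=np.load('pics/top.npy')[:,:,::-1]
a=cv2.resize(im[230:330,175:245],None,fx=5.5,fy=5.5,interpolation=cv2.INTER_CUBIC)
b=cv2.resize(im[230:330,415:470],None,fx=5.5,fy=5.5,interpolation=cv2.INTER_CUBIC)
cv2.imwrite('pics/c1.png',np.hstack([a,b]))
c=cv2.resize(im[185:305,265:390],None,fx=4.9,fy=4.9,interpolation=cv2.INTER_CUBIC)
cv2.imwrite('pics/c2.png',c)
hsv=cv2.cvtColor(im,cv2.COLOR_BGR2HSV)
# plate
m=cv2.inRange(hsv,(100,120,60),(125,255,255)); m[:,:265]=0;m[:,385:]=0;m[:235]=0;m[310:]=0
pts=cv2.findNonZero(m).reshape(-1,2); W=ray('top',pts,0.024)[:,:2]
print('plate',cv2.minAreaRect(W.astype(np.float32)))
# orange
m=cv2.inRange(hsv,(3,150,120),(16,255,255)); m[:230]=0;m[:,:180]=0;m[:,250:]=0;m[330:]=0
n,l,st,ce=cv2.connectedComponentsWithStats(m)
for i in range(1,n):
    if st[i,4]>10:
        p=np.argwhere(l==i)[:,::-1]; w=ray('top',p,0.010)[:,:2]; print('clip',ce[i],st[i,4],w.mean(0),cv2.minAreaRect(w.astype(np.float32)))
m=cv2.inRange(hsv,(20,120,120),(35,255,255)); m[:190]=0;m[:,:265]=0;m[:,390:]=0;m[300:]=0
n,l,st,ce=cv2.connectedComponentsWithStats(m)
for i in range(1,n):
    if st[i,4]>4: print('yel',ce[i],st[i],ray('top',ce[i],0))
E
```

```text
plate ((0.5002939105033875, 0.006701923906803131), (0.25430941581726074, 0.13602274656295776), 89.13494873046875)
clip [211.42335766 245.19708029] 137 [0.5853902  0.31689284] ((0.5897592306137085, 0.3171563148498535), (0.047249481081962585, 0.04570067673921585), 3.2499897480010986)
clip [215.74482759 280.33103448] 145 [0.48589436 0.30445645] ((0.48968392610549927, 0.3061375617980957), (0.04972003772854805, 0.04570932686328888), 27.412620544433594)
clip [225.85620915 315.34640523] 153 [0.38822954 0.27619891] ((0.39213383197784424, 0.2765374779701233), (0.050334084779024124, 0.04540369287133217), 26.610414505004883)
yel [375.5 215.5] [374 209   4  14  44] [[ 0.65970534 -0.15309507  0.        ]]
yel [278.16666667 226.20833333] [276 219   5  15  48] [[0.63614745 0.12795213 0.        ]]
yel [377.20652174 254.97826087] [368 245  15  17  92] [[ 0.54547724 -0.15300094  0.        ]]
```

View pics/c1.png

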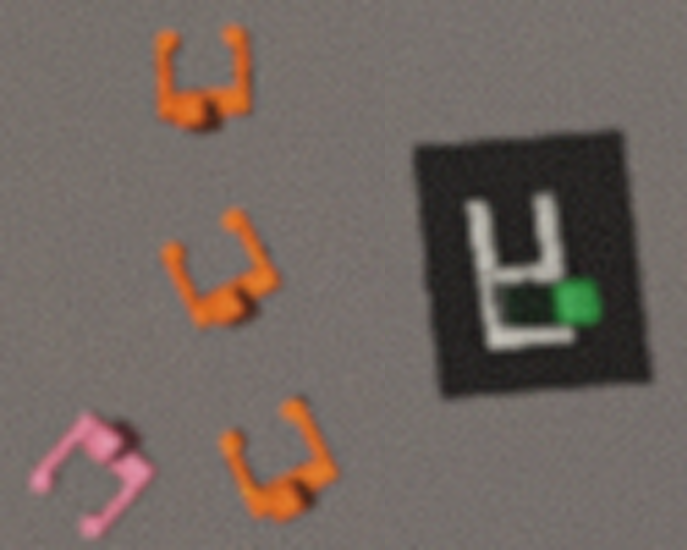

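View pics/c2.png

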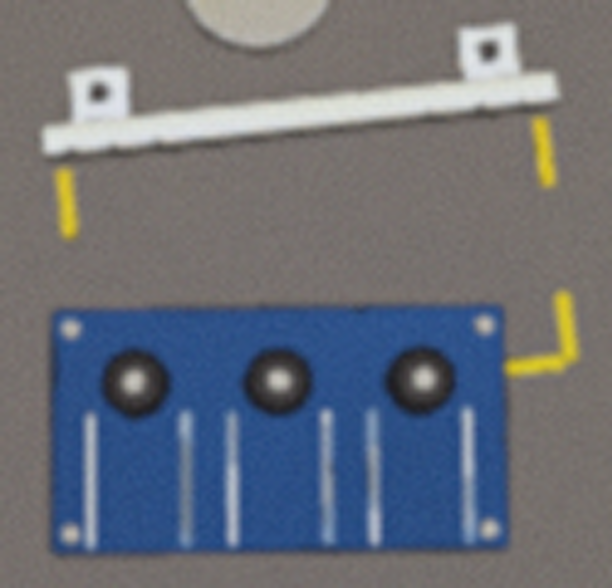

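c1: three orange clips, opening up and away from the robot; the pink one (bottom left) faces the other way. The fork's prongs point along +x. c2: the plate is roughly square to the world, and the stop is turned about +0.08 rad. I'll grip the middle spindle cap along x and drag the plate.

```bash
cat >> h.py <<'E'
def plan(p,yaw,n=None,g=1,step=0.038):
    o=robot.get_obs(); c=np.array(o['tool_pos'],float); y=o['ee_rot'][2]
    p=np.array(p,float); dy=(yaw-y+np.pi)%(2*np.pi)-np.pi
    d=p-c
    if n is None: n=int(np.ceil(max(np.linalg.norm(d)/step,abs(dy)/0.095,1)))
    T=[];W=[]
    for i in range(n):
        M=R.from_euler('xyz',[np.pi,0,y+dy*i/n]).as_matrix()
        T.append([round(float(v),2)+0. for v in M.T@d/n/0.04])
    print('n',n,'d',np.round(d,4),'twz per row',round(-dy/n/0.1,3)); 
    for i in range(0,n,8): print(T[i:i+8])
def st():
    o=robot.get_obs(); print(round(o['time'],2),np.round(o['tool_pos'],4),np.round(o['ee_rot'],4),'w',round(o['width'],4),'F',np.round(o['wrist_force'],1),'f',o['finger_force'])
E
python3 -c "
from h import *
plan([.526,.006,.31],np.pi/2)"
```

```text
n 18 d [ 0.3709  0.5337 -0.0947] twz per row -0.714
[[0.7, -0.57, 0.13], [0.74, -0.51, 0.13], [0.78, -0.46, 0.13], [0.81, -0.4, 0.13], [0.83, -0.34, 0.13], [0.86, -0.28, 0.13], [0.87, -0.22, 0.13], [0.89, -0.16, 0.13]]
[[0.9, -0.1, 0.13], [0.9, -0.03, 0.13], [0.9, 0.03, 0.13], [0.9, 0.1, 0.13], [0.89, 0.16, 0.13], [0.87, 0.22, 0.13], [0.86, 0.29, 0.13], [0.83, 0.35, 0.13]]
[[0.81, 0.4, 0.13], [0.78, 0.46, 0.13]]
```

Emit:
{"method": "play_rows", "body": {"translation": [[0.7,-0.57,0.13],[0.74,-0.51,0.13],[0.78,-0.46,0.13],[0.81,-0.4,0.13],[0.83,-0.34,0.13],[0.86,-0.28,0.13],[0.87,-0.22,0.13],[0.89,-0.16,0.13]], "twist": [[0,0,-0.71],[0,0,-0.71],[0,0,-0.71],[0,0,-0.71],[0,0,-0.71],[0,0,-0.71],[0,0,-0.71],[0,0,-0.71]], "gripper": [0.5,0.5,0.5,0.5,0.5,0.5,0.5,0.5]}}

```text
time: 2.0
tool_pos: [0.321, -0.29, 0.3631]
ee_rot: [3.141, 0.0, 0.856]
wrist_force: [1.2, -0.1, 0.3]
width: 0.0704
finger_force: 0.0
```

Emit:
{"method": "play_rows", "body": {"translation": [[0.9,-0.1,0.13],[0.9,-0.03,0.13],[0.9,0.03,0.13],[0.9,0.1,0.13],[0.89,0.16,0.13],[0.87,0.22,0.13],[0.86,0.29,0.13],[0.83,0.35,0.13]], "twist": [[0,0,-0.71],[0,0,-0.71],[0,0,-0.71],[0,0,-0.71],[0,0,-0.71],[0,0,-0.71],[0,0,-0.71],[0,0,-0.71]], "gripper": [0.5,0.5,0.5,0.5,0.5,0.5,0.5,0.5]}}

```text
time: 2.8
tool_pos: [0.4872, -0.0535, 0.3215]
ee_rot: [3.141, 0.0, 1.425]
wrist_force: [1.0, -0.3, 0.3]
width: 0.0706
finger_force: 0.0
```

```bash
python3 -c "
from h import *
st()
plan([.526,.006,.25],np.pi/2)
st()"
```

```text
2.8 [ 0.4872 -0.0535  0.3215] [3.1409e+00 2.0000e-04 1.4250e+00] w 0.0706 F [ 1.  -0.3  0.3] f 0.0
n 3 d [ 0.0388  0.0595 -0.0715] twz per row -0.486
[[0.54, 0.25, 0.6], [0.52, 0.27, 0.6], [0.51, 0.3, 0.6]]
2.8 [ 0.4872 -0.0535  0.3215] [3.1409e+00 2.0000e-04 1.4250e+00] w 0.0706 F [ 1.  -0.3  0.3] f 0.0
```

Emit:
{"method": "play_rows", "body": {"translation": [[0.54,0.25,0.3],[0.52,0.27,0.3],[0.51,0.3,0.3],[0,0,0.4],[0,0,0.5],[0,0,0.3],[0,0,0]], "twist": [[0,0,-0.49],[0,0,-0.49],[0,0,-0.49],[0,0,0],[0,0,0],[0,0,0],[0,0,0]], "gripper": [0.5,0.5,0.5,0.5,0.5,0.5,0.5]}}

```text
time: 3.5
tool_pos: [0.5246, 0.0044, 0.2353]
ee_rot: [-3.137, -0.0, 1.569]
wrist_force: [-0.1, 1.0, 0.5]
width: 0.0705
finger_force: 0.0
```

```bash
python3 -c "
from h import *
st()
plan([.526,.006,.238],np.pi/2)"
```

```text
3.5 [0.5246 0.0044 0.2353] [-3.1371e+00 -3.0000e-04  1.5688e+00] w 0.0705 F [-0.1  1.   0.5] f 0.0
n 1 d [0.0014 0.0016 0.0027] twz per row -0.02
[[0.04, 0.03, -0.07]]
```

Good height. Close on the cap.

Emit:
{"method": "play_rows", "body": {"translation": [[0.04,0.03,-0.07],[0,0,0],[0,0,0],[0,0,0],[0,0,0]], "twist": [[0,0,0],[0,0,0],[0,0,0],[0,0,0],[0,0,0]], "gripper": [-1,-1,-1,-1,-1]}}

```text
time: 4.0
tool_pos: [0.5265, 0.0059, 0.241]
ee_rot: [-3.142, 0.0, 1.569]
wrist_force: [-2.2, 0.1, 3.7]
width: 0.037
finger_force: 30.0
```

```bash
python3 -c "
from h import *
st()
# goal: spindle2 at plate goal
y=.084;S=np.array([.6745,-.0125]);M=R.from_euler('z',y).as_matrix()[:2,:2]
g=S+M@[-.07+.025,0];print(g)
p=robot.get_obs()['tool_pos']
plan([g[0]-.012,g[1],p[2]],np.pi/2+.084,8)"
```

```text
4.0 [0.5265 0.0059 0.241 ] [-3.1415e+00  3.0000e-04  1.5688e+00] w 0.037 F [-2.2  0.1  3.7] f 30.028650689964707
[ 0.62965867 -0.01627556]
n 8 d [ 0.0911 -0.0222  0.    ] twz per row -0.108
[[-0.07, 0.28, 0.0], [-0.07, 0.28, 0.0], [-0.07, 0.28, 0.0], [-0.08, 0.28, 0.0], [-0.08, 0.28, 0.0], [-0.08, 0.28, 0.0], [-0.09, 0.28, 0.0], [-0.09, 0.28, 0.0]]
```

Emit:
{"method": "play_rows", "body": {"translation": [[-0.07,0.28,0.0],[-0.07,0.28,0.0],[-0.07,0.28,0.0],[-0.08,0.28,0.0],[-0.08,0.28,0.0],[-0.08,0.28,0.0],[-0.09,0.28,0.0],[-0.09,0.28,0.0]], "twist": [[0,0,-0.11],[0,0,-0.11],[0,0,-0.11],[0,0,-0.11],[0,0,-0.11],[0,0,-0.11],[0,0,-0.11],[0,0,-0.11]], "gripper": [-1,-1,-1,-1,-1,-1,-1,-1]}}

```text
time: 4.8
tool_pos: [0.6151, -0.0152, 0.2409]
ee_rot: [-3.131, -0.003, 1.658]
wrist_force: [-12.5, 2.4, 10.3]
width: 0.0368
finger_force: 30.2
```

Emit:
{"method": "play_rows", "body": {"translation": [[0,0.1,0.0],[0,0.1,0.0],[0,0.05,0.0],[0,0.05,0.0]], "twist": [[0,0,0],[0,0,0],[0,0,0],[0,0,0]], "gripper": [-1,-1,-1,-1]}}

```text
time: 5.2
tool_pos: [0.6268, -0.0151, 0.2409]
ee_rot: [-3.131, -0.0, 1.657]
wrist_force: [-13.5, -0.6, 10.0]
width: 0.0366
finger_force: 30.2
```

Emit:
{"method": "play_rows", "body": {"translation": [[0,0.05,0.0],[0,0.05,0.0],[0,0.05,0.0],[0,0,0]], "twist": [[0,0,0],[0,0,0],[0,0,0],[0,0,0]], "gripper": [-1,-1,-1,-1]}}

```text
time: 5.6
tool_pos: [0.6319, -0.015, 0.2408]
ee_rot: [-3.127, 0.001, 1.657]
wrist_force: [-16.9, -1.8, 12.4]
width: 0.0366
finger_force: 30.3
```

```bash
python3 - <<'E'
from h import *
save('top','t1.png',(255,180,400,310),5)
for c in('top','side'):
    for n in 'plate stop spindle1'.split(): print(c,n,[(np.round(d['centre'],3).tolist(),round(d['score'],2)) for d in robot.spot_point(n,c)])
    if c=='top': save('side','s1.png',(240,180,440,320),4)
E
```

```text
top plate [([0.605, -0.017, 0.001], 0.8)]
top stop []
top spindle1 [([0.628, -0.014, 0.022], 0.85), ([0.635, -0.096, 0.029], 0.78), ([0.62, 0.062, 0.02], 0.71)]
side plate [([0.602, -0.019, -0.0], 0.65)]
side stop [([0.676, -0.012, 0.004], 0.84)]
side spindle1 [([0.628, -0.015, 0.026], 0.76), ([0.635, -0.096, 0.025], 0.65), ([0.619, 0.068, 0.024], 0.55)]
```

View pics/s1.png

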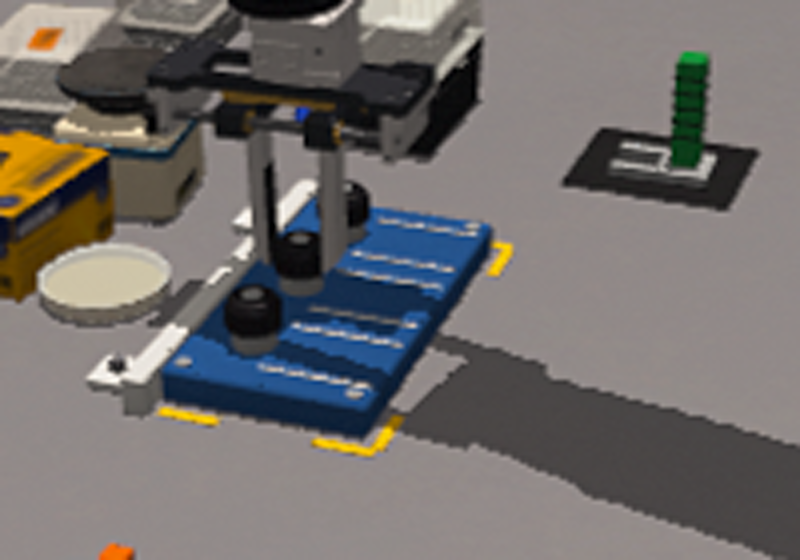

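The plate is flush with the stop and between the yellow marks. One more firm push, then release.

Emit:
{"method": "play_rows", "body": {"translation": [[0,0.1,0.0],[0,0.1,0.0],[0,0,0],[0,-0.05,0]], "twist": [[0,0,0],[0,0,0],[0,0,0],[0,0,0]], "gripper": [-1,-1,-1,-1]}}

```text
time: 6.4
tool_pos: [0.6347, -0.0149, 0.2402]
ee_rot: [-3.113, 0.0, 1.656]
wrist_force: [-25.4, -2.0, 17.1]
width: 0.037
finger_force: 30.0
```

Emit:
{"method": "play_rows", "body": {"translation": [[0,-0.1,0.0],[0,0,0],[0,0,0],[0,0,0],[0,0,-0.5],[0,0,-1],[0,0,-1],[0,0,-0.5]], "twist": [[0,0,0],[0,0,0],[0,0,0],[0,0,0],[0,0,0],[0,0,0],[0,0,0],[0,0,0]], "gripper": [-1,0.5,0.5,0.5,0.5,0.5,0.5,0.5]}}

```text
time: 7.2
tool_pos: [0.6378, -0.0141, 0.3648]
ee_rot: [3.134, 0.001, 1.657]
wrist_force: [0.6, -0.4, -0.4]
width: 0.0702
finger_force: 0.0
```

```bash
python3 - <<'E'
from h import *
st()
robot.snapshot('top');robot.snapshot('side')
for c in('top','side'):
    for n in 'plate spindle1 clip1'.split(): print(c,n,[(np.round(d['centre'],3).tolist(),round(d['score'],2)) for d in robot.spot_point(n,c)])
im=robot.snapshot('top')[:,:,::-1]; np.save('pics/top.npy',im[:,:,::-1])
hsv=cv2.cvtColor(im,cv2.COLOR_BGR2HSV)
m=cv2.inRange(hsv,(3,150,120),(16,255,255)); m[:230]=0;m[:,:180]=0;m[:,250:]=0;m[330:]=0
n,l,s_,ce=cv2.connectedComponentsWithStats(m)
# fit clip footprint (frame+post) to mask
from scipy.optimize import minimize
def model():
    g=[]
    for x0,x1,y0,y1,z in [(-22,16,17,23.5,10),(-22,16,-23.5,-17,10),(-30,-16.5,-23.5,23.5,10),(-38,-22,-8,8,44),(-38,-22,-8,8,25)]:
        g.append([x0,x1,y0,y1,z])
    return np.array(g)/1000.
G=model()
def render(q):
    big=np.zeros((480,640),np.uint8); S=4
    big=np.zeros((480*S//4,280*S),np.uint8) # region cols 120..400? rows 220..340
    c,s=np.cos(q[2]),np.sin(q[2])
    for x0,x1,y0,y1,z in G:
        P=[[q[0]+c*x-s*y,q[1]+s*x+c*y,z] for x,y in((x0,y0),(x1,y0),(x1,y1),(x0,y1))]
        uv=(pix('top',P)-[170,220]+0.5)*S
        cv2.fillConvexPoly(big,np.round(uv).astype(np.int32),255)
    return cv2.GaussianBlur(cv2.resize(big,None,fx=1/S,fy=1/S,interpolation=cv2.INTER_AREA).astype(float)/255,(0,0),0.8)
for i in range(1,n):
    if s_[i,4]<60: continue
    t=np.zeros(m.shape); t[l==i]=1; t=t[220:340,170:450]; t=cv2.GaussianBlur(t,(0,0),0.8)
    w=ray('top',np.argwhere(l==i)[:,::-1],0.01)[:,:2].mean(0)
    best=None
    for a in(0,.3,.6,-.3):
        q0=np.array([w[0]+.012*np.cos(a),w[1]+.012*np.sin(a),a])
        r=minimize(lambda v:((render(q0+v*[.01,.01,.3])[:120,:280]-t)**2).sum(),np.zeros(3),method='Nelder-Mead',options=dict(initial_simplex=[[0,0,0],[.8,0,0],[0,.8,0],[0,0,.8]]))
        if best is None or r.fun<best[0]: best=(r.fun,q0+r.x*[.01,.01,.3])
    print('fit',np.round(ce[i]),round(best[0],2),np.round(best[1],4))
E
```

```text
7.2 [ 0.6378 -0.0141  0.3648] [3.1342e+00 1.2000e-03 1.6570e+00] w 0.0702 F [ 0.6 -0.4 -0.4] f 0.0
top plate [([0.606, -0.019, 0.0], 0.89), ([0.501, 0.304, -0.006], 0.56)]
top spindle1 [([0.638, -0.097, 0.026], 0.94), ([0.622, 0.062, 0.023], 0.83), ([0.631, -0.016, 0.02], 0.7), ([0.403, 0.279, -0.003], 0.34)]
top clip1 [([0.403, 0.284, 0.0], 0.64), ([0.384, 0.374, 0.002], 0.58), ([0.502, 0.305, -0.003], 0.47)]
side plate [([0.602, -0.018, -0.003], 0.56)]
side spindle1 [([0.62, 0.066, 0.024], 0.9), ([0.629, -0.016, 0.026], 0.86), ([0.637, -0.097, 0.025], 0.59), ([0.676, -0.015, 0.001], 0.32)]
side clip1 [([0.406, 0.283, -0.004], 0.9), ([0.6, 0.317, 0.001], 0.87), ([0.497, 0.312, 0.001], 0.73), ([0.386, 0.38, 0.003], 0.68)]
fit [211. 245.] 7.69 [0.6005 0.3179 0.0274]Traceback (most recent call last):
  File "<stdin>", line 34, in <module>
    res = _minimize_neldermead(fun, x0, args, callback, bounds=bounds,
                               **options)
    fxr = func(xr)
    fx = function(np.copy(x), *(wrapper_args + args))
  File "<stdin>", line 34, in <lambda>
  File "<stdin>", line 24, in render
  File "h.py", line 7, in pix
    K,r,t=cam(n); return cv2.projectPoints(np.array(P,float).reshape(-1,1,3),r,t,K,None)[0].reshape(-1,2)
          ~~~^^^
  File "h.py", line 5, in cam
    m=robot.camera_model(n); return np.array(m["camera_matrix"],float),np.array(m["rvec"],float),np.array(m["tvec"],float)
ValueError: time passes only in moves, steps and waits
```

```bash
python3 - <<'E'
s=open('h.py').read()
s=s.replace("def cam(n):\n    m=robot","_C={}\ndef cam(n):\n    if n not in _C: _C[n]=_cam(n)\n    return _C[n]\ndef _cam(n):\n    m=robot")
s+='''
G=np.array([(-22,16,17,23.5,10),(-22,16,-23.5,-17,10),(-30,-16.5,-23.5,23.5,10),(-38,-22,-8,8,44),(-38,-22,-8,8,25)])/1000.
def render(q,z0=0,S=4):
    big=np.zeros((480,640*S//4*4//4*1),np.uint8) if 0 else np.zeros((160*S,300*S),np.uint8)
    c,s=np.cos(q[2]),np.sin(q[2])
    for x0,x1,y0,y1,z in G:
        P=[[q[0]+c*x-s*y,q[1]+s*x+c*y,z+z0] for x,y in((x0,y0),(x1,y0),(x1,y1),(x0,y1))]
        cv2.fillConvexPoly(big,np.round((pix('top',P)-[150,180]+.5)*S).astype(np.int32),255)
    return cv2.GaussianBlur(cv2.resize(big,None,fx=1/S,fy=1/S,interpolation=cv2.INTER_AREA).astype(float)/255,(0,0),.8)
def clips(z0=0,angs=(0,.5),roi=(180,225,250,335)):
    from scipy.optimize import minimize
    im=robot.snapshot('top'); hsv=cv2.cvtColor(im,cv2.COLOR_RGB2HSV)
    m=cv2.inRange(hsv,(3,150,120),(16,255,255)); k=np.zeros_like(m); k[roi[1]:roi[3],roi[0]:roi[2]]=1; m*=k
    n,l,s_,ce=cv2.connectedComponentsWithStats(m); out=[]
    for i in range(1,n):
        if s_[i,4]<60: continue
        t=cv2.GaussianBlur((l==i).astype(float)[180:340,150:450],(0,0),.8)
        w=ray('top',np.argwhere(l==i)[:,::-1],z0+.01)[:,:2].mean(0); best=None
        for a in angs:
            q0=np.array([w[0]+.012*np.cos(a),w[1]+.012*np.sin(a),a]); D=np.array([.01,.01,.3])
            r=minimize(lambda v:((render(q0+v*D,z0)-t)**2).sum(),np.zeros(3),method='Nelder-Mead',options=dict(maxfev=150,initial_simplex=[[0,0,0],[.8,0,0],[0,.8,0],[0,0,.8]]))
            if best is None or r.fun<best[0]: best=(r.fun,q0+r.x*D)
        q=best[1]; print('clip px',np.round(ce[i]),'err',round(best[0],2),'pose',np.round(q,4),'post',np.round(q[:2]-.03*np.array([np.cos(q[2]),np.sin(q[2])]),4)); out.append(q)
    return out
'''
open('h.py','w').write(s)
E
python3 - <<'E'
from h import *
for q in clips():
    post=q[:2]-.03*np.array([np.cos(q[2]),np.sin(q[2])])
    if q[0]<.43: plan([post[0],post[1],.30],q[2],step=.045)
E
```

```text
clip px [211. 245.] err 8.06 pose [0.6002 0.3176 0.0501] post [0.5703 0.3161]
clip px [216. 280.] err 6.04 pose [0.4993 0.3116 0.4769] post [0.4726 0.2978]
clip px [226. 315.] err 7.29 pose [0.4028 0.282  0.4561] post [0.3759 0.2688]
n 13 d [-0.2611  0.2831 -0.0583] twz per row 0.924
[[0.59, -0.45, 0.11], [0.54, -0.51, 0.11], [0.49, -0.55, 0.11], [0.44, -0.6, 0.11], [0.38, -0.63, 0.11], [0.32, -0.67, 0.11], [0.26, -0.69, 0.11], [0.19, -0.71, 0.11]]
[[0.13, -0.73, 0.11], [0.06, -0.74, 0.11], [-0.01, -0.74, 0.11], [-0.08, -0.74, 0.11], [-0.14, -0.73, 0.11]]
```

Emit:
{"method": "play_rows", "body": {"translation": [[0.59,-0.45,0.11],[0.54,-0.51,0.11],[0.49,-0.55,0.11],[0.44,-0.6,0.11],[0.38,-0.63,0.11],[0.32,-0.67,0.11],[0.26,-0.69,0.11],[0.19,-0.71,0.11]], "twist": [[0,0,0.92],[0,0,0.92],[0,0,0.92],[0,0,0.92],[0,0,0.92],[0,0,0.92],[0,0,0.92],[0,0,0.92]], "gripper": [0.2,0.2,0.2,0.2,0.2,0.2,0.2,0.2]}}

```text
time: 8.5
tool_pos: [0.4752, 0.1602, 0.3243]
ee_rot: [-3.141, 0.001, 0.917]
wrist_force: [-0.0, 0.1, -0.5]
width: 0.0564
finger_force: 0.0
```

Emit:
{"method": "play_rows", "body": {"translation": [[0.13,-0.73,0.11],[0.06,-0.74,0.11],[-0.01,-0.74,0.11],[-0.08,-0.74,0.11],[-0.14,-0.73,0.11],[0,0,0]], "twist": [[0,0,0.92],[0,0,0.92],[0,0,0.92],[0,0,0.92],[0,0,0.92],[0,0,0]], "gripper": [0.2,0.2,0.2,0.2,0.2,0.2]}}

```text
time: 9.1
tool_pos: [0.3732, 0.2698, 0.3019]
ee_rot: [-3.141, 0.003, 0.464]
wrist_force: [0.6, 0.1, -0.2]
width: 0.0563
finger_force: 0.0
```

```bash
python3 -c "
from h import *
st()
plan([.376,.269,.213],.456)"
```

```text
9.1 [0.3732 0.2698 0.3019] [-3.1406e+00  2.6000e-03  4.6450e-01] w 0.0563 F [ 0.6  0.1 -0.2] f 0.0
n 3 d [ 0.0028 -0.0008 -0.0889] twz per row 0.028
[[0.02, 0.02, 0.74], [0.02, 0.02, 0.74], [0.02, 0.02, 0.74]]
```

Emit:
{"method": "play_rows", "body": {"translation": [[0.02,0.02,0.74],[0.02,0.02,0.74],[0.02,0.02,0.72],[0,0,0],[0,0,0],[0,0,0],[0,0,0],[0,0,0]], "twist": [[0,0,0],[0,0,0],[0,0,0],[0,0,0],[0,0,0],[0,0,0],[0,0,0],[0,0,0]], "gripper": [0.2,0.2,0.2,0.2,-1,-1,-1,-1]}}

```text
time: 9.9
tool_pos: [0.3791, 0.2674, 0.2165]
ee_rot: [3.142, -0.003, 0.461]
wrist_force: [0.0, 0.4, -0.5]
width: 0.0274
finger_force: 0.0
```

Emit:
{"method": "play_rows", "body": {"translation": [[0,0,-0.5],[0,0,-1],[0,0,-0.8],[0,0,0]], "twist": [[0,0,0],[0,0,0],[0,0,0],[0,0,0]], "gripper": [-1,-1,-1,-1]}}

```text
time: 10.3
tool_pos: [0.3799, 0.268, 0.3134]
ee_rot: [-3.141, -0.012, 0.461]
wrist_force: [0.7, -0.1, 1.3]
width: 0.0002
finger_force: 0.0
```

```bash
cat >> h.py <<'E'
PY=.092; SP={1:(.6205,.064),2:(.6297,-.0162),3:(.6375,-.097)}
def atsp(k,dx,dy=0):
    return np.array(SP[k])+R.from_euler('z',PY).as_matrix()[:2,:2]@[dx,dy]
E
python3 -c "
from h import *
st()
p=atsp(2,-.045-.03)
plan([*p,.32],PY,step=.045)"
```

```text
10.3 [0.3799 0.268  0.3134] [-3.1413 -0.0124  0.4611] w 0.0002 F [ 0.7 -0.1  1.3] f 0.0
n 8 d [ 0.1751 -0.2911  0.0066] twz per row 0.461
[[0.09, 1.06, -0.02], [0.13, 1.05, -0.02], [0.18, 1.05, -0.02], [0.23, 1.04, -0.02], [0.28, 1.02, -0.02], [0.33, 1.01, -0.02], [0.37, 0.99, -0.02], [0.42, 0.98, -0.02]]
```

Lifted before the fingers had shut. Check the clip and retry.

```bash
python3 - <<'E'
from h import *
for q in clips(angs=(.2,.5)):
    post=q[:2]-.03*np.array([np.cos(q[2]),np.sin(q[2])])
    if q[0]<.45: plan([post[0],post[1],.213],q[2])
print([np.round(d['centre'],3).tolist() for d in robot.spot_point('clip1','top')])
E
```

```text
clip px [212. 245.] err 7.98 pose [0.6006 0.3172 0.0201] post [0.5706 0.3166]
clip px [216. 280.] err 5.51 pose [0.4992 0.3118 0.4894] post [0.4727 0.2977]
[[0.402, 0.279, -0.001], [0.604, 0.315, -0.005], [0.5, 0.307, -0.004]]
```

Emit:
{"method": "play_rows", "body": {"translation": [[-0.08,-0.02,0],[0,0,0.6],[0,0,0.8],[0,0,0.8],[0,0,0.3],[0,0,0]], "twist": [[0,0,0],[0,0,0],[0,0,0],[0,0,0],[0,0,0],[0,0,0]], "gripper": [0,0,0,0,0,0]}}

```text
time: 11.0
tool_pos: [0.3754, 0.2669, 0.2091]
ee_rot: [-3.141, 0.0, 0.461]
wrist_force: [-4.3, 1.1, 12.1]
width: 0.0446
finger_force: 6.1
```

Emit:
{"method": "play_rows", "body": {"translation": [[0,0,0],[0,0,0],[0,0,0],[0,0,0],[0,0,0],[0,0,0],[0,0,0]], "twist": [[0,0,0],[0,0,0],[0,0,0],[0,0,0],[0,0,0],[0,0,0],[0,0,0]], "gripper": [-1,-1,-1,-1,-1,-1,-1]}}

```text
time: 11.7
tool_pos: [0.3768, 0.2659, 0.2092]
ee_rot: [3.137, -0.004, 0.461]
wrist_force: [2.8, -5.5, 12.6]
width: 0.016
finger_force: 42.0
```

Emit:
{"method": "play_rows", "body": {"translation": [[0,0,-0.5],[0,0,-0.8],[0,0,-0.8],[0,0,-0.6],[0,0,0]], "twist": [[0,0,0],[0,0,0],[0,0,0],[0,0,0],[0,0,0]], "gripper": [-1,-1,-1,-1,-1]}}

```text
time: 12.2
tool_pos: [0.3759, 0.2669, 0.3177]
ee_rot: [-3.142, -0.005, 0.461]
wrist_force: [0.1, -0.2, 0.8]
width: 0.0155
finger_force: 41.1
```

```bash
python3 -c "
from h import *
st()
p=atsp(2,-.045-.03)
plan([*p,.32],PY)"
```

```text
12.2 [0.3759 0.2669 0.3177] [-3.1415 -0.0054  0.4609] w 0.0155 F [ 0.1 -0.2  0.8] f 41.10774119384587
n 9 d [ 0.1792 -0.2899  0.0023] twz per row 0.41
[[0.09, 0.94, -0.01], [0.13, 0.94, -0.01], [0.16, 0.93, -0.01], [0.2, 0.92, -0.01], [0.24, 0.92, -0.01], [0.28, 0.91, -0.01], [0.31, 0.89, -0.01], [0.35, 0.88, -0.01]]
[[0.39, 0.86, -0.01]]
```

Emit:
{"method": "play_rows", "body": {"translation": [[0.09,0.94,0],[0.13,0.94,0],[0.16,0.93,0],[0.2,0.92,0],[0.24,0.92,0],[0.28,0.91,0],[0.31,0.89,0],[0.35,0.88,0]], "twist": [[0,0,0.41],[0,0,0.41],[0,0,0.41],[0,0,0.41],[0,0,0.41],[0,0,0.41],[0,0,0.41],[0,0,0.41]], "gripper": [-1,-1,-1,-1,-1,-1,-1,-1]}}

```text
time: 13.0
tool_pos: [0.5343, 0.0074, 0.3117]
ee_rot: [-3.14, 0.005, 0.131]
wrist_force: [0.6, 0.4, -0.7]
width: 0.0162
finger_force: 41.1
```

Emit:
{"method": "play_rows", "body": {"translation": [[0.39,0.86,0],[0,0,0],[0,0,0]], "twist": [[0,0,0.41],[0,0,0],[0,0,0]], "gripper": [-1,-1,-1]}}

```text
time: 13.3
tool_pos: [0.554, -0.0237, 0.312]
ee_rot: [-3.14, 0.005, 0.091]
wrist_force: [-0.3, 0.8, -1.7]
width: 0.016
finger_force: 41.1
```

```bash
python3 -c "
from h import *
st()
p=atsp(2,-.045-.03)
plan([*p,.236],PY)"
```

```text
13.3 [ 0.554  -0.0237  0.312 ] [-3.1398  0.0054  0.0906] w 0.016 F [-0.3  0.8 -1.7] f 41.10778254456818
n 2 d [ 0.001   0.0006 -0.076 ] twz per row -0.007
[[0.01, -0.01, 0.95], [0.01, -0.01, 0.95]]
```

Emit:
{"method": "play_rows", "body": {"translation": [[0.01,-0.01,0.6],[0.01,-0.01,0.6],[0,0,0.4],[0,0,0.2],[0,0,0.15],[0,0,0]], "twist": [[0,0,0],[0,0,0],[0,0,0],[0,0,0],[0,0,0],[0,0,0]], "gripper": [-1,-1,-1,-1,-1,-1]}}

```text
time: 13.9
tool_pos: [0.5547, -0.0217, 0.2364]
ee_rot: [-3.141, 0.001, 0.093]
wrist_force: [0.6, 0.3, -0.5]
width: 0.0157
finger_force: 41.1
```

Emit:
{"method": "play_rows", "body": {"translation": [[0,0,0.04],[0,0,0.04],[0,0,0]], "twist": [[0,0,0],[0,0,0],[0,0,0]], "gripper": [-1,-1,-1]}}

```text
time: 14.2
tool_pos: [0.5553, -0.0224, 0.2344]
ee_rot: [3.141, -0.001, 0.092]
wrist_force: [-0.9, 0.4, -0.3]
width: 0.0156
finger_force: 41.1
```

Emit:
{"method": "play_rows", "body": {"translation": [[0,0,0],[0,0,0],[0,0,0],[0,0,-0.3],[0,0,-0.6],[0,0,-0.8],[0,0,-0.8]], "twist": [[0,0,0],[0,0,0],[0,0,0],[0,0,0],[0,0,0],[0,0,0],[0,0,0]], "gripper": [0,0,0,0,0,0,0]}}

```text
time: 14.9
tool_pos: [0.555, -0.0223, 0.3356]
ee_rot: [3.142, -0.0, 0.092]
wrist_force: [1.2, -0.5, 0.7]
width: 0.047
finger_force: 0.0
```

```bash
python3 - <<'E'
from h import *
st()
for c in('top','side'):
    robot.snapshot(c)
    for n in ('clip1','spindle1'): print(c,[(np.round(d['centre'],3).tolist(),round(d['score'],2)) for d in robot.spot_point(n,c)])
plan([.4727,.2977,.30],.483)
E
```

```text
14.9 [ 0.555  -0.0223  0.3356] [ 3.1415e+00 -1.0000e-04  9.1800e-02] w 0.047 F [ 1.2 -0.5  0.7] f 0.0
top [([0.503, 0.309, -0.003], 0.74), ([0.382, 0.376, 0.003], 0.74), ([0.603, 0.312, -0.003], 0.44), ([0.772, 0.007, -0.001], 0.37)]
top [([0.62, 0.062, 0.022], 0.61)]
side [([0.5, 0.311, 0.0], 0.87), ([0.384, 0.375, 0.004], 0.84), ([0.587, -0.019, 0.02], 0.68), ([0.603, 0.318, 0.002], 0.64), ([0.695, -0.34, -0.001], 0.3)]
side [([0.623, 0.067, 0.022], 0.88), ([0.636, -0.099, 0.025], 0.83)]
n 9 d [-0.082   0.32   -0.0326] twz per row -0.435
[[-0.15, -0.91, 0.09], [-0.11, -0.91, 0.09], [-0.07, -0.92, 0.09], [-0.03, -0.92, 0.09], [0.01, -0.92, 0.09], [0.05, -0.92, 0.09], [0.09, -0.91, 0.09], [0.13, -0.91, 0.09]]
[[0.17, -0.9, 0.09]]
```

Emit:
{"method": "play_rows", "body": {"translation": [[-0.15,-0.91,0.09],[-0.11,-0.91,0.09],[-0.07,-0.92,0.09],[-0.03,-0.92,0.09],[0.01,-0.92,0.09],[0.05,-0.92,0.09],[0.09,-0.91,0.09],[0.13,-0.91,0.09]], "twist": [[0,0,-0.43],[0,0,-0.43],[0,0,-0.43],[0,0,-0.43],[0,0,-0.43],[0,0,-0.43],[0,0,-0.43],[0,0,-0.43]], "gripper": [0,0,0,0,0,0,0,0]}}

```text
time: 16.0
tool_pos: [0.4804, 0.2637, 0.3027]
ee_rot: [3.142, 0.004, 0.437]
wrist_force: [-0.0, 0.4, 0.7]
width: 0.047
finger_force: 0.0
```

Emit:
{"method": "play_rows", "body": {"translation": [[0.17,-0.9,0.09],[0,0,0],[0,0,0]], "twist": [[0,0,-0.43],[0,0,0],[0,0,0]], "gripper": [0,0,0]}}

```text
time: 16.3
tool_pos: [0.4718, 0.2984, 0.2995]
ee_rot: [3.141, 0.004, 0.48]
wrist_force: [0.4, -0.1, 0.3]
width: 0.0468
finger_force: 0.0
```

```bash
python3 -c "
from h import *
st()
plan([.4727,.2977,.213],.483)"
```

```text
16.3 [0.4718 0.2984 0.2995] [3.1409 0.0039 0.4802] w 0.0468 F [ 0.4 -0.1  0.3] f 0.0
n 3 d [ 0.0009 -0.0007 -0.0865] twz per row -0.009
[[0.0, 0.01, 0.72], [0.0, 0.01, 0.72], [0.0, 0.01, 0.72]]
```

Emit:
{"method": "play_rows", "body": {"translation": [[0,0.01,0.7],[0,0.01,0.7],[0,0.01,0.5],[0,0,0.25],[0,0,0],[0,0,0]], "twist": [[0,0,0],[0,0,0],[0,0,0],[0,0,0],[0,0,0],[0,0,0]], "gripper": [0,0,0,0,0,0]}}

```text
time: 16.9
tool_pos: [0.4736, 0.2965, 0.2162]
ee_rot: [3.141, -0.001, 0.478]
wrist_force: [-0.2, 0.1, 0.2]
width: 0.0468
finger_force: 0.0
```

Emit:
{"method": "play_rows", "body": {"translation": [[0,0,0],[0,0,0],[0,0,0],[0,0,0],[0,0,0],[0,0,0],[0,0,0]], "twist": [[0,0,0],[0,0,0],[0,0,0],[0,0,0],[0,0,0],[0,0,0],[0,0,0]], "gripper": [-1,-1,-1,-1,-1,-1,-1]}}

```text
time: 17.6
tool_pos: [0.4731, 0.2971, 0.2159]
ee_rot: [3.141, -0.001, 0.479]
wrist_force: [1.1, -0.5, 1.6]
width: 0.0158
finger_force: 30.0
```

Emit:
{"method": "play_rows", "body": {"translation": [[0,0,-0.5],[0,0,-0.8],[0,0,-0.8],[0,0,-0.6],[0,0,0]], "twist": [[0,0,0],[0,0,0],[0,0,0],[0,0,0],[0,0,0]], "gripper": [-1,-1,-1,-1,-1]}}

```text
time: 18.1
tool_pos: [0.4738, 0.2975, 0.3276]
ee_rot: [3.141, -0.008, 0.479]
wrist_force: [0.2, 0.9, -1.3]
width: 0.0159
finger_force: 30.0
```

```bash
python3 -c "
from h import *
st()
p=atsp(3,-.045-.03)
plan([*p,.32],PY)"
```

```text
18.1 [0.4738 0.2975 0.3276] [ 3.1415 -0.0082  0.4789] w 0.0159 F [ 0.2  0.9 -1.3] f 29.995484054088593
n 11 d [ 0.0891 -0.4014 -0.0076] twz per row 0.352
[[-0.24, 0.9, 0.02], [-0.21, 0.91, 0.02], [-0.18, 0.92, 0.02], [-0.14, 0.92, 0.02], [-0.11, 0.93, 0.02], [-0.08, 0.93, 0.02], [-0.05, 0.93, 0.02], [-0.01, 0.93, 0.02]]
[[0.02, 0.93, 0.02], [0.05, 0.93, 0.02], [0.09, 0.93, 0.02]]
```

Emit:
{"method": "play_rows", "body": {"translation": [[-0.24,0.9,0],[-0.21,0.91,0],[-0.18,0.92,0],[-0.14,0.92,0],[-0.11,0.93,0],[-0.08,0.93,0],[-0.05,0.93,0],[-0.01,0.93,0]], "twist": [[0,0,0.35],[0,0,0.35],[0,0,0.35],[0,0,0.35],[0,0,0.35],[0,0,0.35],[0,0,0.35],[0,0,0.35]], "gripper": [-1,-1,-1,-1,-1,-1,-1,-1]}}

```text
time: 18.9
tool_pos: [0.5374, 0.0041, 0.3209]
ee_rot: [-3.14, 0.003, 0.197]
wrist_force: [0.4, -1.0, -0.0]
width: 0.0158
finger_force: 30.0
```

Emit:
{"method": "play_rows", "body": {"translation": [[0.02,0.93,0],[0.05,0.93,0],[0.09,0.93,0],[0,0,0],[0,0,0]], "twist": [[0,0,0.35],[0,0,0.35],[0,0,0.35],[0,0,0],[0,0,0]], "gripper": [-1,-1,-1,-1,-1]}}

```text
time: 19.4
tool_pos: [0.562, -0.1041, 0.321]
ee_rot: [-3.14, 0.004, 0.092]
wrist_force: [0.4, 1.4, -0.8]
width: 0.0157
finger_force: 30.0
```

```bash
python3 -c "
from h import *
st()
p=atsp(3,-.045-.03)
plan([*p,.2415],PY)"
```

```text
19.4 [ 0.562  -0.1041  0.321 ] [-3.1395  0.0035  0.0923] w 0.0157 F [ 0.4  1.4 -0.8] f 29.995552897453308
n 3 d [ 0.0008  0.0002 -0.0795] twz per row 0.001
[[0.01, 0.0, 0.66], [0.01, 0.0, 0.66], [0.01, 0.0, 0.66]]
```

Emit:
{"method": "play_rows", "body": {"translation": [[0.02,0,0.7],[0,0,0.6],[0,0,0.4],[0,0,0.2],[0,0,0.08],[0,0,0]], "twist": [[0,0,0],[0,0,0],[0,0,0],[0,0,0],[0,0,0],[0,0,0]], "gripper": [-1,-1,-1,-1,-1,-1]}}

```text
time: 20.0
tool_pos: [0.5631, -0.1028, 0.2442]
ee_rot: [-3.141, 0.0, 0.095]
wrist_force: [-0.1, -0.2, -0.4]
width: 0.0159
finger_force: 30.0
```

Emit:
{"method": "play_rows", "body": {"translation": [[0,0,0],[0,0,0],[0,0,0],[0,0,-0.3],[0,0,-0.6],[0,0,-0.8],[0,0,-0.6]], "twist": [[0,0,0],[0,0,0],[0,0,0],[0,0,0],[0,0,0],[0,0,0],[0,0,0]], "gripper": [0,0,0,0,0,0,0]}}

```text
time: 20.7
tool_pos: [0.5632, -0.1036, 0.3395]
ee_rot: [3.14, -0.003, 0.094]
wrist_force: [0.1, -0.7, 0.2]
width: 0.0472
finger_force: 0.0
```

```bash
python3 - <<'E'
from h import *
st()
plan([.5705,.3165,.30],.03)
E
```

```text
20.7 [ 0.5632 -0.1036  0.3395] [ 3.1404e+00 -3.0000e-03  9.3600e-02] w 0.0472 F [ 0.1 -0.7  0.2] f 0.0
n 12 d [ 0.0073  0.4201 -0.0395] twz per row 0.053
[[0.1, -0.87, 0.08], [0.09, -0.87, 0.08], [0.09, -0.87, 0.08], [0.08, -0.87, 0.08], [0.08, -0.87, 0.08], [0.07, -0.87, 0.08], [0.07, -0.87, 0.08], [0.06, -0.87, 0.08]]
[[0.06, -0.87, 0.08], [0.06, -0.87, 0.08], [0.05, -0.87, 0.08], [0.05, -0.87, 0.08]]
```

Emit:
{"method": "play_rows", "body": {"translation": [[0.1,-0.87,0],[0.09,-0.87,0],[0.09,-0.87,0],[0.08,-0.87,0],[0.08,-0.87,0.1],[0.07,-0.87,0.1],[0.07,-0.87,0.1],[0.06,-0.87,0.1]], "twist": [[0,0,0.05],[0,0,0.05],[0,0,0.05],[0,0,0.05],[0,0,0.05],[0,0,0.05],[0,0,0.05],[0,0,0.05]], "gripper": [0,0,0,0,0,0,0,0]}}

```text
time: 21.5
tool_pos: [0.5673, 0.1774, 0.3216]
ee_rot: [-3.141, -0.002, 0.053]
wrist_force: [-0.2, -0.3, -0.2]
width: 0.0473
finger_force: 0.0
```

Emit:
{"method": "play_rows", "body": {"translation": [[0.06,-0.87,0.1],[0.06,-0.87,0.1],[0.05,-0.87,0.1],[0.05,-0.87,0.1],[0,0,0],[0,0,0]], "twist": [[0,0,0.05],[0,0,0.05],[0,0,0.05],[0,0,0.05],[0,0,0],[0,0,0]], "gripper": [0,0,0,0,0,0]}}

```text
time: 22.1
tool_pos: [0.5697, 0.316, 0.3049]
ee_rot: [3.141, -0.001, 0.035]
wrist_force: [-0.6, 0.4, 0.5]
width: 0.0471
finger_force: 0.0
```

```bash
python3 - <<'E'
from h import *
st()
robot.snapshot('side')
print([(np.round(d['centre'],3).tolist(),round(d['score'],2)) for d in robot.spot_point('clip1','side')])
plan([.5705,.3165,.213],.03)
E
```

```text
22.1 [0.5697 0.316  0.3049] [ 3.141e+00 -6.000e-04  3.520e-02] w 0.0471 F [-0.6  0.4  0.5] f 0.0
[([0.389, 0.376, 0.004], 0.83), ([0.602, 0.317, 0.002], 0.57), ([0.586, -0.017, 0.024], 0.53), ([0.591, -0.101, 0.027], 0.52), ([0.619, 0.066, 0.023], 0.35)]
n 3 d [ 0.0005  0.0019 -0.092 ] twz per row 0.01
[[0.0, -0.02, 0.77], [0.0, -0.02, 0.77], [0.0, -0.02, 0.77]]
```

Emit:
{"method": "play_rows", "body": {"translation": [[0,-0.02,0.75],[0,-0.02,0.75],[0,0,0.5],[0,0,0.25],[0,0,0],[0,0,0]], "twist": [[0,0,0],[0,0,0],[0,0,0],[0,0,0],[0,0,0],[0,0,0]], "gripper": [0,0,0,0,0,0]}}

```text
time: 22.8
tool_pos: [0.5703, 0.3166, 0.2157]
ee_rot: [-3.141, -0.002, 0.033]
wrist_force: [0.1, -0.3, 0.4]
width: 0.0472
finger_force: 0.0
```

Emit:
{"method": "play_rows", "body": {"translation": [[0,0,0],[0,0,0],[0,0,0],[0,0,0],[0,0,0],[0,0,0],[0,0,0]], "twist": [[0,0,0],[0,0,0],[0,0,0],[0,0,0],[0,0,0],[0,0,0],[0,0,0]], "gripper": [-1,-1,-1,-1,-1,-1,-1]}}

```text
time: 23.5
tool_pos: [0.5698, 0.3171, 0.2147]
ee_rot: [3.141, -0.001, 0.034]
wrist_force: [-0.2, -1.3, 2.6]
width: 0.016
finger_force: 30.0
```

Emit:
{"method": "play_rows", "body": {"translation": [[0,0,-0.5],[0,0,-0.8],[0,0,-0.8],[0,0,-0.6],[0,0,0]], "twist": [[0,0,0],[0,0,0],[0,0,0],[0,0,0],[0,0,0]], "gripper": [-1,-1,-1,-1,-1]}}

```text
time: 24.0
tool_pos: [0.5704, 0.3176, 0.3269]
ee_rot: [-3.138, -0.008, 0.034]
wrist_force: [1.2, 0.5, -0.3]
width: 0.0156
finger_force: 30.0
```

```bash
python3 -c "
from h import *
st()
p=atsp(1,-.045-.03)
plan([*p,.32],PY)"
```

```text
24.0 [0.5704 0.3176 0.3269] [-3.1381 -0.008   0.034 ] w 0.0156 F [ 1.2  0.5 -0.3] f 29.97599869966507
n 7 d [-0.0246 -0.2605 -0.0069] twz per row -0.083
[[-0.12, 0.93, 0.02], [-0.13, 0.93, 0.02], [-0.13, 0.92, 0.02], [-0.14, 0.92, 0.02], [-0.15, 0.92, 0.02], [-0.16, 0.92, 0.02], [-0.17, 0.92, 0.02]]
```

Emit:
{"method": "play_rows", "body": {"translation": [[-0.12,0.93,0.02],[-0.13,0.93,0.02],[-0.13,0.92,0.02],[-0.14,0.92,0.02],[-0.15,0.92,0.02],[-0.16,0.92,0.02],[-0.17,0.92,0.02],[0,0,0]], "twist": [[0,0,-0.08],[0,0,-0.08],[0,0,-0.08],[0,0,-0.08],[0,0,-0.08],[0,0,-0.08],[0,0,-0.08],[0,0,0]], "gripper": [-1,-1,-1,-1,-1,-1,-1,-1]}}

```text
time: 24.8
tool_pos: [0.5439, 0.0532, 0.314]
ee_rot: [3.14, 0.004, 0.085]
wrist_force: [-0.3, -0.1, -0.4]
width: 0.0159
finger_force: 30.0
```

```bash
python3 -c "
from h import *
st()
p=atsp(1,-.045-.03)
plan([*p,.241],PY)"
```

```text
24.8 [0.5439 0.0532 0.314 ] [3.1401 0.0044 0.0846] w 0.0159 F [-0.3 -0.1 -0.4] f 29.975556135177612
n 2 d [ 0.0019  0.0039 -0.073 ] twz per row -0.037
[[0.03, -0.05, 0.91], [0.03, -0.05, 0.91]]
```

Emit:
{"method": "play_rows", "body": {"translation": [[0.03,-0.05,0.6],[0.02,-0.04,0.6],[0,0,0.4],[0,0,0.2],[0,0,0.05],[0,0,0]], "twist": [[0,0,-0.08],[0,0,0],[0,0,0],[0,0,0],[0,0,0],[0,0,0]], "gripper": [-1,-1,-1,-1,-1,-1]}}

```text
time: 25.4
tool_pos: [0.5464, 0.0609, 0.2423]
ee_rot: [-3.141, 0.0, 0.098]
wrist_force: [0.5, 0.9, 0.3]
width: 0.0158
finger_force: 30.0
```

Emit:
{"method": "play_rows", "body": {"translation": [[0,0,0],[0,0,0],[0,0,0],[0,0,-0.3],[0,0,-0.6],[0,0,-0.8],[0,0,-0.6]], "twist": [[0,0,0],[0,0,0],[0,0,0],[0,0,0],[0,0,0],[0,0,0],[0,0,0]], "gripper": [0,0,0,0,0,0,0]}}

```text
time: 26.1
tool_pos: [0.5465, 0.0606, 0.3379]
ee_rot: [3.141, -0.003, 0.098]
wrist_force: [0.5, 0.8, 0.8]
width: 0.0466
finger_force: 0.0
```

```bash
python3 - <<'E'
from h import *
st()
np.save('pics/x.npy',0)
save('side','s2.png',(240,140,480,320),3.3)
for n in('fork','clip1'): print([(np.round(d['centre'],3).tolist(),round(d['score'],2)) for d in robot.spot_point(n,'side')])
# fork pose from top image: fit sole outline
im=robot.snapshot('top'); hsv=cv2.cvtColor(im,cv2.COLOR_RGB2HSV)
m=cv2.inRange(hsv,(0,0,140),(179,50,255)); m[:256]=0;m[300:]=0;m[:,:422]=0;m[:,462:]=0
g=cv2.inRange(hsv,(45,100,60),(80,255,255)); g[:230]=0;g[330:]=0;g[:,:415]=0;g[:,480:]=0
p=np.argwhere(m)[:,::-1]; w=ray('top',p,.013)[:,:2]; print(len(p),cv2.minAreaRect(w.astype(np.float32)))
print('handle top',ray('top',np.argwhere(g)[:,::-1].mean(0),.101))
E
```

```text
26.1 [0.5465 0.0606 0.3379] [ 3.1412 -0.0032  0.0978] w 0.0466 F [0.5 0.8 0.8] f 0.0
[([0.456, -0.329, 0.002], 0.58)]
[([0.388, 0.377, 0.004], 0.95), ([0.578, 0.063, 0.028], 0.68), ([0.591, -0.019, 0.024], 0.62), ([0.591, -0.1, 0.025], 0.61)]
146 ((0.4720163643360138, -0.3217960596084595), (0.0714259222149849, 0.04157775640487671), 4.00814962387085)
handle top [[ 0.45515162 -0.32358992  0.101     ]]
```

View pics/s2.png

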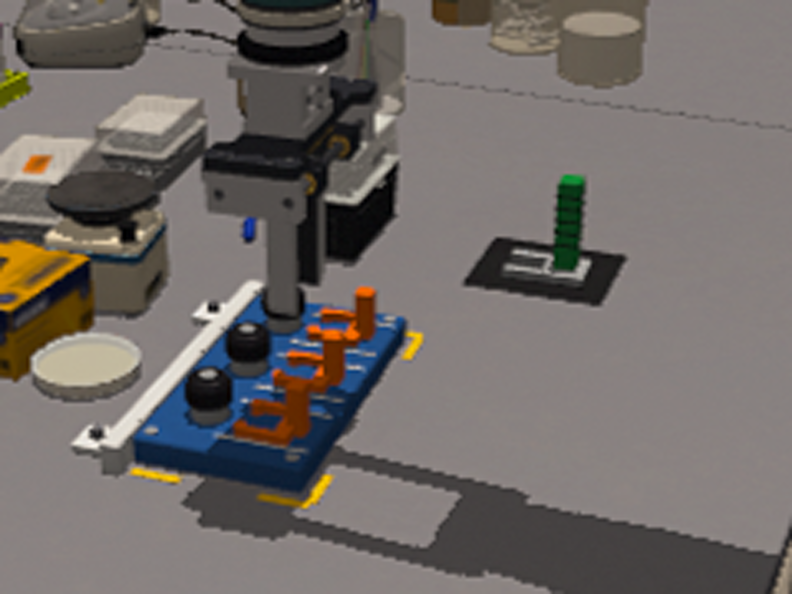

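s2: all three clips lie in their lanes with the jaws towards the spindles. The fork at (570,225) in the crop has not moved. Next: fetch the fork.

```bash
python3 -c "
from h import *
plan([.455,-.3245,.335],np.pi/2+.07)"
```

```text
n 17 d [-0.0913 -0.3851 -0.0004] twz per row -0.908
[[-0.19, 0.55, 0.0], [-0.24, 0.53, 0.0], [-0.29, 0.51, 0.0], [-0.33, 0.48, 0.0], [-0.37, 0.45, 0.0], [-0.41, 0.41, 0.0], [-0.45, 0.37, 0.0], [-0.48, 0.33, 0.0]]
[[-0.51, 0.29, 0.0], [-0.53, 0.24, 0.0], [-0.55, 0.19, 0.0], [-0.57, 0.14, 0.0], [-0.58, 0.09, 0.0], [-0.58, 0.04, 0.0], [-0.58, -0.02, 0.0], [-0.58, -0.07, 0.0]]
[[-0.57, -0.12, 0.0]]
```

Emit:
{"method": "play_rows", "body": {"translation": [[-0.19,0.55,0.0],[-0.24,0.53,0.0],[-0.29,0.51,0.0],[-0.33,0.48,0.0],[-0.37,0.45,0.0],[-0.41,0.41,0.0],[-0.45,0.37,0.0],[-0.48,0.33,0.0]], "twist": [[0,0,-0.91],[0,0,-0.91],[0,0,-0.91],[0,0,-0.91],[0,0,-0.91],[0,0,-0.91],[0,0,-0.91],[0,0,-0.91]], "gripper": [0.2,0.2,0.2,0.2,0.2,0.2,0.2,0.2]}}

```text
time: 27.1
tool_pos: [0.5023, -0.1215, 0.3322]
ee_rot: [-3.138, 0.002, 0.83]
wrist_force: [1.3, 0.1, 0.4]
width: 0.0564
finger_force: 0.0
```

Emit:
{"method": "play_rows", "body": {"translation": [[-0.51,0.29,0.0],[-0.53,0.24,0.0],[-0.55,0.19,0.0],[-0.57,0.14,0.0],[-0.58,0.09,0.0],[-0.58,0.04,0.0],[-0.58,-0.02,0.0],[-0.58,-0.07,0.0]], "twist": [[0,0,-0.91],[0,0,-0.91],[0,0,-0.91],[0,0,-0.91],[0,0,-0.91],[0,0,-0.91],[0,0,-0.91],[0,0,-0.91]], "gripper": [0.2,0.2,0.2,0.2,0.2,0.2,0.2,0.2]}}

```text
time: 27.9
tool_pos: [0.4601, -0.3033, 0.3321]
ee_rot: [-3.138, -0.003, 1.558]
wrist_force: [0.9, 0.5, -0.7]
width: 0.0564
finger_force: 0.0
```

Emit:
{"method": "play_rows", "body": {"translation": [[-0.57,-0.12,0.0],[0,0,0],[0,0,0]], "twist": [[0,0,-0.91],[0,0,0],[0,0,0]], "gripper": [0.2,0.2,0.2]}}

```text
time: 28.2
tool_pos: [0.4553, -0.3252, 0.3327]
ee_rot: [-3.139, -0.003, 1.642]
wrist_force: [-0.3, -0.1, 0.2]
width: 0.0564
finger_force: 0.0
```

```bash
python3 -c "
from h import *
st()
robot.snapshot('side')
print([(np.round(d['centre'],3).tolist(),round(d['score'],2)) for d in robot.spot_point('fork','side')])
plan([.455,-.3245,.223],np.pi/2+.07)"
```

```text
28.2 [ 0.4553 -0.3252  0.3327] [-3.1394e+00 -3.1000e-03  1.6424e+00] w 0.0564 F [-0.3 -0.1  0.2] f 0.0
[([0.455, -0.328, 0.006], 0.87)]
n 3 d [-0.0007  0.     -0.1107] twz per row 0.012
[[0.0, -0.01, 0.92], [0.0, -0.01, 0.92], [0.0, -0.01, 0.92]]
```

Emit:
{"method": "play_rows", "body": {"translation": [[0,0,0.8],[0,0,0.8],[0,0,0.6],[0,0,0.4],[0,0,0.12],[0,0,0]], "twist": [[0,0,0],[0,0,0],[0,0,0],[0,0,0],[0,0,0],[0,0,0]], "gripper": [0.2,0.2,0.2,0.2,0.2,0.2]}}

```text
time: 28.9
tool_pos: [0.4557, -0.3245, 0.2252]
ee_rot: [-3.14, -0.001, 1.646]
wrist_force: [-0.5, -0.3, 0.3]
width: 0.0565
finger_force: 0.0
```

Emit:
{"method": "play_rows", "body": {"translation": [[0,0,0],[0,0,0],[0,0,0],[0,0,0],[0,0,0],[0,0,0],[0,0,0]], "twist": [[0,0,0],[0,0,0],[0,0,0],[0,0,0],[0,0,0],[0,0,0],[0,0,0]], "gripper": [-1,-1,-1,-1,-1,-1,-1]}}

```text
time: 29.6
tool_pos: [0.4557, -0.3256, 0.2264]
ee_rot: [3.141, 0.001, 1.645]
wrist_force: [0.3, 0.0, 2.7]
width: 0.022
finger_force: 30.0
```

```bash
python3 -c "
from h import *
st()"
```

```text
29.6 [ 0.4557 -0.3256  0.2264] [3.1410e+00 7.0000e-04 1.6447e+00] w 0.022 F [0.3 0.  2.7] f 29.958196878433228
```

Emit:
{"method": "play_rows", "body": {"translation": [[0,0,-0.4],[0,0,-0.8],[0,0,-0.8],[0,0,-0.8],[0,0,0]], "twist": [[0,0,0],[0,0,0],[0,0,0],[0,0,0],[0,0,0]], "gripper": [-1,-1,-1,-1,-1]}}

```text
time: 30.1
tool_pos: [0.4564, -0.3261, 0.343]
ee_rot: [3.135, 0.007, 1.645]
wrist_force: [-0.0, -0.2, -1.0]
width: 0.022
finger_force: 30.0
```

```bash
python3 -c "
from h import *
st()
plan([*atsp(3,-.145),.335],np.pi/2+PY)"
```

```text
30.1 [ 0.4564 -0.3261  0.343 ] [3.1347 0.007  1.6448] w 0.022 F [-0.  -0.2 -1. ] f 29.957992136478424
n 6 d [ 0.0367  0.2157 -0.008 ] twz per row -0.03
[[0.89, 0.22, 0.03], [0.88, 0.22, 0.03], [0.88, 0.22, 0.03], [0.88, 0.23, 0.03], [0.88, 0.23, 0.03], [0.88, 0.23, 0.03]]
```

Emit:
{"method": "play_rows", "body": {"translation": [[0.89,0.22,0.03],[0.88,0.22,0.03],[0.88,0.22,0.03],[0.88,0.23,0.03],[0.88,0.23,0.03],[0.88,0.23,0.03],[0,0,0],[0,0,0]], "twist": [[0,0,-0.03],[0,0,-0.03],[0,0,-0.03],[0,0,-0.03],[0,0,-0.03],[0,0,-0.03],[0,0,0],[0,0,0]], "gripper": [-1,-1,-1,-1,-1,-1,-1,-1]}}

```text
time: 30.9
tool_pos: [0.4919, -0.1094, 0.3287]
ee_rot: [-3.139, -0.0, 1.665]
wrist_force: [0.5, -0.3, -2.3]
width: 0.022
finger_force: 30.0
```

```bash
python3 - <<'E'
from h import *
st()
save('top','t3.png',(260,190,420,310),5)
for c in('top','side'):
    if c=='side': robot.snapshot(c)
    for n in('fork','clip1','spindle1'): print(c,n,[(np.round(d['centre'],3).tolist(),round(d['score'],2)) for d in robot.spot_point(n,c)])
plan([*atsp(3,-.140),.249],np.pi/2+PY)
E
```

```text
30.9 [ 0.4919 -0.1094  0.3287] [-3.1385e+00 -5.0000e-04  1.6647e+00] w 0.022 F [ 0.5 -0.3 -2.3] f 29.95795637369156
top fork []
top clip1 [([0.593, -0.106, 0.022], 0.61), ([0.584, -0.018, 0.022], 0.48), ([0.385, 0.376, 0.002], 0.48), ([0.699, -0.336, -0.0], 0.48), ([0.598, 0.07, 0.024], 0.46)]
top spindle1 [([0.629, -0.016, 0.022], 0.72), ([0.638, -0.099, 0.028], 0.63)]
side fork [([0.492, -0.111, 0.105], 0.91)]
side clip1 [([0.385, 0.377, 0.003], 0.98), ([0.595, 0.067, 0.029], 0.74), ([0.587, -0.016, 0.023], 0.64), ([0.592, -0.102, 0.026], 0.44), ([0.694, -0.34, -0.003], 0.28)]
side spindle1 [([0.628, -0.016, 0.026], 0.84), ([0.631, -0.098, 0.023], 0.57), ([0.621, 0.065, 0.025], 0.56)]
n 3 d [ 0.0059  0.001  -0.0816] twz per row -0.005
[[0.0, 0.05, 0.68], [0.0, 0.05, 0.68], [0.0, 0.05, 0.68]]
```

View pics/t3.png

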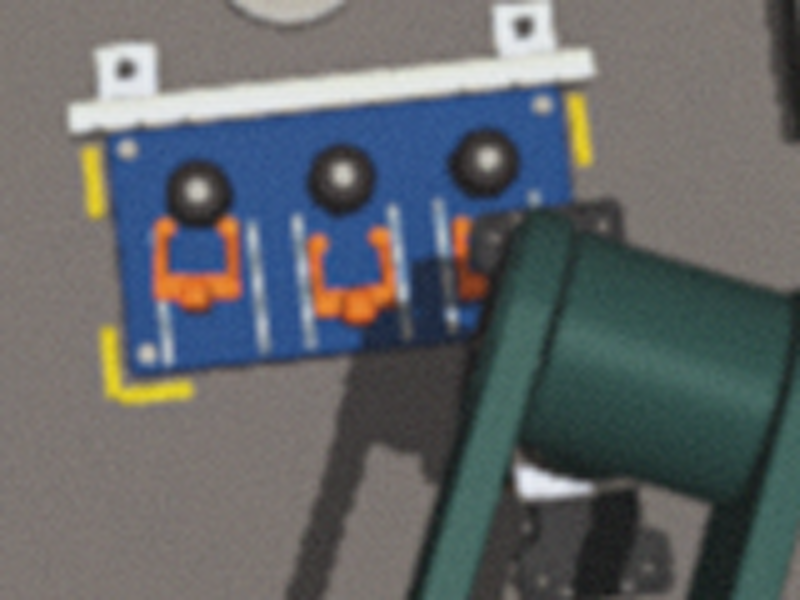

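t3: plate square at the stop. The clip at spindle 1 was nudged forward on its own but is still in its lane; clips 2 and 3 are in place. Lower the fork behind clip 3.

Emit:
{"method": "play_rows", "body": {"translation": [[0,0.05,0.7],[0,0.05,0.6],[0,0.05,0.4],[0,0,0.2],[0,0,0.08],[0,0,0]], "twist": [[0,0,0],[0,0,0],[0,0,0],[0,0,0],[0,0,0],[0,0,0]], "gripper": [-1,-1,-1,-1,-1,-1]}}

```text
time: 31.9
tool_pos: [0.4983, -0.1098, 0.2517]
ee_rot: [3.141, 0.0, 1.663]
wrist_force: [-0.2, 0.3, -0.1]
width: 0.0222
finger_force: 30.0
```

```bash
python3 - <<'E'
from h import *
st()
plan([*atsp(3,-.110),.249],np.pi/2+PY,4)
E
```

```text
31.9 [ 0.4983 -0.1098  0.2517] [3.1414e+00 2.0000e-04 1.6625e+00] w 0.0222 F [-0.2  0.3 -0.1] f 29.958014488220215
n 4 d [ 0.0297  0.0027 -0.0027] twz per row -0.001
[[0.0, 0.19, 0.02], [0.0, 0.19, 0.02], [0.0, 0.19, 0.02], [0.0, 0.19, 0.02]]
```

Emit:
{"method": "play_rows", "body": {"translation": [[0,0.19,0.02],[0,0.19,0.02],[0,0.19,0.02],[0,0.19,0.0],[0,0.1,0],[0,0.1,0]], "twist": [[0,0,0],[0,0,0],[0,0,0],[0,0,0],[0,0,0],[0,0,0]], "gripper": [-1,-1,-1,-1,-1,-1]}}

```text
time: 32.5
tool_pos: [0.5349, -0.1062, 0.249]
ee_rot: [-3.131, -0.0, 1.663]
wrist_force: [-15.4, -2.3, 8.9]
width: 0.0218
finger_force: 30.0
```

Emit:
{"method": "play_rows", "body": {"translation": [[0,0.1,0],[0,0.1,0],[0,0.1,0],[0,0.05,0]], "twist": [[0,0,0],[0,0,0],[0,0,0],[0,0,0]], "gripper": [-1,-1,-1,-1]}}

```text
time: 32.9
tool_pos: [0.5509, -0.1048, 0.2491]
ee_rot: [3.141, 0.0, 1.663]
wrist_force: [-0.4, -0.6, -1.1]
width: 0.0219
finger_force: 30.0
```

```bash
python3 - <<'E'
from h import *
st()
robot.snapshot('side')
for n in('fork','clip1','spindle1','plate'): print(n,[(np.round(d['centre'],3).tolist(),round(d['score'],2)) for d in robot.spot_point(n,'side')])
plan([*atsp(3,-.085),.249],np.pi/2+PY)
E
```

```text
32.9 [ 0.5509 -0.1048  0.2491] [3.1406e+00 1.0000e-04 1.6628e+00] w 0.0219 F [-0.4 -0.6 -1.1] f 29.95803952217102
fork [([0.549, -0.108, 0.024], 0.96)]
clip1 [([0.595, 0.065, 0.027], 0.75), ([0.586, -0.016, 0.024], 0.63), ([0.635, -0.098, 0.024], 0.58), ([0.384, 0.374, 0.003], 0.57)]
spindle1 [([0.635, -0.097, 0.022], 0.85), ([0.618, 0.062, 0.022], 0.79), ([0.631, -0.014, 0.025], 0.57), ([0.473, -0.334, -0.004], 0.37)]
plate [([0.6, -0.02, -0.0], 0.75), ([0.635, -0.094, 0.026], 0.31)]
n 1 d [ 0.0022 -0.0001 -0.    ] twz per row 0.002
[[-0.01, 0.06, 0.0]]
```

Clip snapped in: the force peaked at 15 N, then fell away. A light seating push, then back off.

Emit:
{"method": "play_rows", "body": {"translation": [[0,0.06,0],[0,0.04,0],[0,0,0]], "twist": [[0,0,0],[0,0,0],[0,0,0]], "gripper": [-1,-1,-1]}}

```text
time: 33.45
tool_pos: [0.5535, -0.1045, 0.2491]
ee_rot: [-3.137, -0.0, 1.663]
wrist_force: [-6.0, -1.3, 2.0]
width: 0.0218
finger_force: 30.0
```

Emit:
{"method": "play_rows", "body": {"translation": [[0,-0.4,0],[0,-0.7,-0.1],[0,-0.5,-0.5],[0,0,-0.9],[0,0,-0.7],[0,0,0]], "twist": [[0,0,0],[0,0,0],[0,0,0],[0,0,0],[0,0,0],[0,0,0]], "gripper": [-1,-1,-1,-1,-1,-1]}}

```text
time: 34.05
tool_pos: [0.4917, -0.1106, 0.3424]
ee_rot: [3.131, 0.005, 1.663]
wrist_force: [1.6, -0.2, -1.1]
width: 0.0217
finger_force: 30.0
```

```bash
python3 - <<'E'
from h import *
st()
robot.snapshot('side')
for n in('fork','clip1'): print(n,[(np.round(d['centre'],3).tolist(),round(d['score'],2)) for d in robot.spot_point(n,'side')])
plan([*atsp(2,-.140),.335],np.pi/2+PY)
E
```

```text
34.05 [ 0.4917 -0.1106  0.3424] [3.1311 0.0045 1.6627] w 0.0217 F [ 1.6 -0.2 -1.1] f 29.957993924617767
fork [([0.492, -0.114, 0.12], 0.7)]
clip1 [([0.584, -0.017, 0.022], 0.8), ([0.635, -0.097, 0.023], 0.65), ([0.594, 0.068, 0.028], 0.65)]
n 3 d [-0.0002  0.0811 -0.0008] twz per row 0.0
[[0.67, 0.06, 0.01], [0.67, 0.06, 0.01], [0.67, 0.06, 0.01]]
```

Emit:
{"method": "play_rows", "body": {"translation": [[0.67,0.06,0],[0.67,0.06,0],[0.7,0.06,0.2],[0,0,0.8],[0,0,0.8],[0,0,0.4],[0,0,0.12],[0,0,0]], "twist": [[0,0,0],[0,0,0],[0,0,0],[0,0,0],[0,0,0],[0,0,0],[0,0,0],[0,0,0]], "gripper": [-1,-1,-1,-1,-1,-1,-1,-1]}}

```text
time: 35.0
tool_pos: [0.4891, -0.028, 0.245]
ee_rot: [-3.136, -0.001, 1.663]
wrist_force: [-10.6, 0.6, 15.8]
width: 0.0215
finger_force: 30.0
```

```bash
python3 - <<'E'
from h import *
st()
plan([*atsp(2,-.110),.249],np.pi/2+PY,4)
E
```

```text
35.0 [ 0.4891 -0.028   0.245 ] [-3.1358e+00 -1.1000e-03  1.6634e+00] w 0.0215 F [-10.6   0.6  15.8] f 29.98587280511856
n 4 d [0.0311 0.0017 0.004 ] twz per row 0.001
[[-0.01, 0.19, -0.02], [-0.01, 0.19, -0.02], [-0.01, 0.19, -0.02], [-0.01, 0.19, -0.02]]
```

Emit:
{"method": "play_rows", "body": {"translation": [[0,0,-0.1],[0,0,-0.1],[0,0,0]], "twist": [[0,0,0],[0,0,0],[0,0,0]], "gripper": [-1,-1,-1]}}

```text
time: 35.3
tool_pos: [0.4902, -0.0283, 0.2514]
ee_rot: [-3.14, -0.0, 1.663]
wrist_force: [0.4, 0.0, -0.6]
width: 0.0219
finger_force: 30.0
```

```bash
python3 - <<'E'
from h import *
st()
save('side','s4.png',(260,180,420,300),5)
for n in('fork','clip1'): print(n,[(np.round(d['centre'],3).tolist(),round(d['score'],2)) for d in robot.spot_point(n,'side')])
E
```

```text
35.3 [ 0.4902 -0.0283  0.2514] [-3.1404e+00 -3.0000e-04  1.6628e+00] w 0.0219 F [ 0.4  0.  -0.6] f 29.987953305244446
fork [([0.489, -0.028, 0.032], 0.69), ([0.62, 0.065, 0.024], 0.24)]
clip1 [([0.586, -0.016, 0.026], 0.73), ([0.387, 0.376, 0.002], 0.71), ([0.593, 0.066, 0.025], 0.69), ([0.635, -0.093, 0.024], 0.67)]
```

View pics/s4.png

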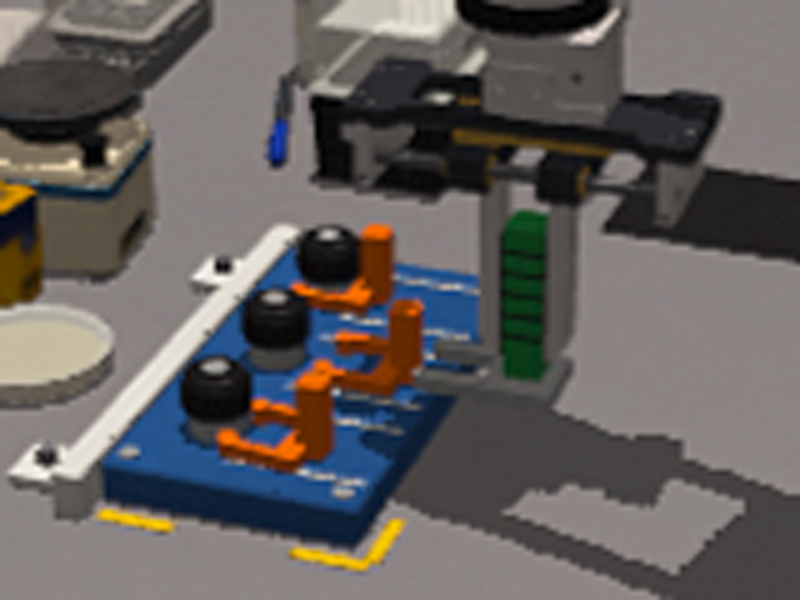

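s4: clip 3 is fully on its spindle, and the fork stands level behind clip 2. Push.

Emit:
{"method": "play_rows", "body": {"translation": [[0,0.2,0.03],[0,0.2,0.03],[0,0.2,0],[0,0.2,0],[0,0.1,0],[0,0.1,0]], "twist": [[0,0,0],[0,0,0],[0,0,0],[0,0,0],[0,0,0],[0,0,0]], "gripper": [-1,-1,-1,-1,-1,-1]}}

```text
time: 36.05
tool_pos: [0.5285, -0.025, 0.2495]
ee_rot: [-3.131, 0.0, 1.663]
wrist_force: [-16.5, -2.4, 10.2]
width: 0.0217
finger_force: 30.0
```

Emit:
{"method": "play_rows", "body": {"translation": [[0,0.1,0],[0,0.1,0],[0,0.1,0],[0,0.1,0],[0,0,0]], "twist": [[0,0,0],[0,0,0],[0,0,0],[0,0,0],[0,0,0]], "gripper": [-1,-1,-1,-1,-1]}}

```text
time: 36.55
tool_pos: [0.5463, -0.0232, 0.2499]
ee_rot: [-3.14, 0.0, 1.663]
wrist_force: [-3.3, 0.0, 0.9]
width: 0.0217
finger_force: 30.0
```

```bash
python3 - <<'E'
from h import *
st()
robot.snapshot('side')
for n in('fork','clip1'): print(n,[(np.round(d['centre'],3).tolist(),round(d['score'],2)) for d in robot.spot_point(n,'side')])
plan([*atsp(2,-.083),.249],np.pi/2+PY)
E
```

```text
36.55 [ 0.5463 -0.0232  0.2499] [-3.1402e+00  1.0000e-04  1.6630e+00] w 0.0217 F [-3.3  0.   0.9] f 29.99289482831955
fork [([0.544, -0.026, 0.03], 0.55)]
clip1 [([0.385, 0.38, -0.0], 0.94), ([0.596, 0.064, 0.028], 0.76), ([0.634, -0.013, 0.024], 0.56), ([0.634, -0.095, 0.026], 0.38)]
n 1 d [ 0.001  -0.0006 -0.0008] twz per row 0.001
[[-0.02, 0.02, 0.02]]
```

Snapped in. Back off and move to spindle 1.

Emit:
{"method": "play_rows", "body": {"translation": [[0,0.03,0],[0,-0.4,0],[0,-0.7,-0.1],[0,-0.5,-0.5],[0,0,-0.9],[0,0,-0.7],[0,0,0]], "twist": [[0,0,0],[0,0,0],[0,0,0],[0,0,0],[0,0,0],[0,0,0],[0,0,0]], "gripper": [-1,-1,-1,-1,-1,-1,-1]}}

```text
time: 37.4
tool_pos: [0.485, -0.0291, 0.3432]
ee_rot: [3.129, 0.003, 1.663]
wrist_force: [0.0, -0.4, -1.3]
width: 0.0221
finger_force: 30.0
```

```bash
python3 - <<'E'
from h import *
st()
clips(z0=.024,angs=(.09,),roi=(285,225,320,262))
print(atsp(1,-.024))
plan([*atsp(1,-.130),.335],np.pi/2+PY)
E
```

```text
37.4 [ 0.485  -0.0291  0.3432] [3.1288e+00 2.9000e-03 1.6629e+00] w 0.0221 F [ 0.  -0.4 -1.3] f 29.99177187681198
clip px [298. 244.] err 12.82 pose [ 0.5952  0.0681 -0.0057] post [0.5652 0.0683]
[0.5966015  0.06179511]
n 3 d [ 0.0066  0.0811 -0.0054] twz per row 0.0
[[0.67, 0.12, 0.04], [0.67, 0.12, 0.04], [0.67, 0.12, 0.04]]
```

The nudged clip lies about 6–9 mm off its lane's centre line. I'll straddle its post with the prongs at +9 mm, drag it sideways to centre it, then press.

```bash
python3 - <<'E'
from h import *
plan([*atsp(1,-.138,.009),.335],np.pi/2+PY)
E
```

```text
n 3 d [-0.0022  0.0893 -0.0054] twz per row 0.0
[[0.74, 0.05, 0.04], [0.74, 0.05, 0.04], [0.74, 0.05, 0.04]]
```

Emit:
{"method": "play_rows", "body": {"translation": [[0.74,0.05,0],[0.74,0.05,0],[0.74,0.05,0.2],[0,0,0.7],[0,0,0.7],[0,0,0.4],[0,0,0.06],[0,0,0]], "twist": [[0,0,0],[0,0,0],[0,0,0],[0,0,0],[0,0,0],[0,0,0],[0,0,0],[0,0,0]], "gripper": [-1,-1,-1,-1,-1,-1,-1,-1]}}

```text
time: 38.25
tool_pos: [0.481, 0.0601, 0.2538]
ee_rot: [-3.139, -0.0, 1.663]
wrist_force: [-0.9, -0.5, -1.5]
width: 0.0221
finger_force: 30.0
```

```bash
python3 - <<'E'
from h import *
st()
save('side','s5.png',(290,210,400,300),7)
for n in('fork','clip1'): print(n,[(np.round(d['centre'],3).tolist(),round(d['score'],2)) for d in robot.spot_point(n,'side')])
plan([*atsp(1,-.115,.009),.249],np.pi/2+PY)
E
```

```text
38.25 [0.481  0.0601 0.2538] [-3.1387e+00 -4.0000e-04  1.6628e+00] w 0.0221 F [-0.9 -0.5 -1.5] f 29.991687834262848
fork [([0.479, 0.062, 0.031], 0.88), ([0.707, 0.331, -0.001], 0.5)]
clip1 [([0.383, 0.374, 0.002], 0.85), ([0.592, 0.066, 0.021], 0.64), ([0.632, -0.013, 0.021], 0.63), ([0.635, -0.094, 0.026], 0.48)]
n 1 d [ 0.0233  0.0025 -0.0074] twz per row -0.001
[[0.01, 0.59, 0.19]]
```

View pics/s5.png

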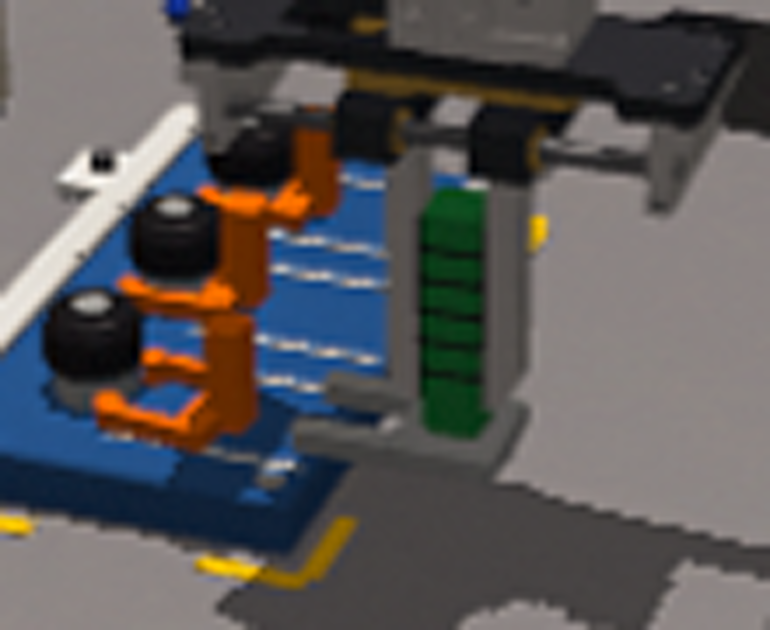

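```bash
python3 - <<'E'
from h import *
Mi=R.from_euler('z',-PY).as_matrix()[:2,:2]
def rel(u,z): 
    w=ray('side',[290+u[0]/7,210+u[1]/7],z)[0]; return np.round(w,4),np.round(Mi@(w[:2]-SP[1]),4)
print('post',rel((232,320),.068)); print('fork',rel((458,198),.129))
im=robot.snapshot('side');hsv=cv2.cvtColor(im,cv2.COLOR_RGB2HSV)
# network second opinion & predicted post outline
for dy in(0,.004,.008,.012):
    P=[[*atsp(1,-.056+a,dy+b),z] for z in(.068,.034) for a,b in((-.008,-.008),(-.008,.008),(.008,.008))]
    print(dy,np.round((pix('side',P)-[290,210])*7).astype(int).tolist())
E
```

```text
post (array([0.564 , 0.0697, 0.068 ]), array([-0.0558,  0.0109]))
fork (array([0.482 , 0.0604, 0.129 ]), array([-0.1383,  0.0091]))
0 [[272, 299], [257, 320], [214, 313], [274, 381], [259, 402], [217, 395]]
0.004 [[268, 304], [253, 325], [210, 318], [270, 386], [255, 408], [213, 401]]
0.008 [[265, 309], [249, 330], [206, 323], [267, 392], [251, 413], [209, 406]]
0.012 [[261, 314], [245, 336], [202, 329], [263, 397], [247, 419], [205, 412]]
```

Post at +10 mm, fork at +9 mm, which is inside the 4 mm clearance. Add 1 mm and advance to straddle.

Emit:
{"method": "play_rows", "body": {"translation": [[0.04,0.1,0.1],[0,0.2,0.02],[0,0.2,0],[0,0.1,0],[0,0,0]], "twist": [[0,0,0],[0,0,0],[0,0,0],[0,0,0],[0,0,0]], "gripper": [-1,-1,-1,-1,-1]}}

```text
time: 38.95
tool_pos: [0.5059, 0.0638, 0.2507]
ee_rot: [3.141, 0.0, 1.663]
wrist_force: [0.1, 0.3, -2.6]
width: 0.0219
finger_force: 30.0
```

```bash
python3 - <<'E'
from h import *
st()
save('side','s6.png',(290,210,400,300),7)
E
```

```text
38.95 [0.5059 0.0638 0.2507] [3.1412e+00 1.0000e-04 1.6628e+00] w 0.0219 F [ 0.1  0.3 -2.6] f 29.991783499717712
```

View pics/s6.png

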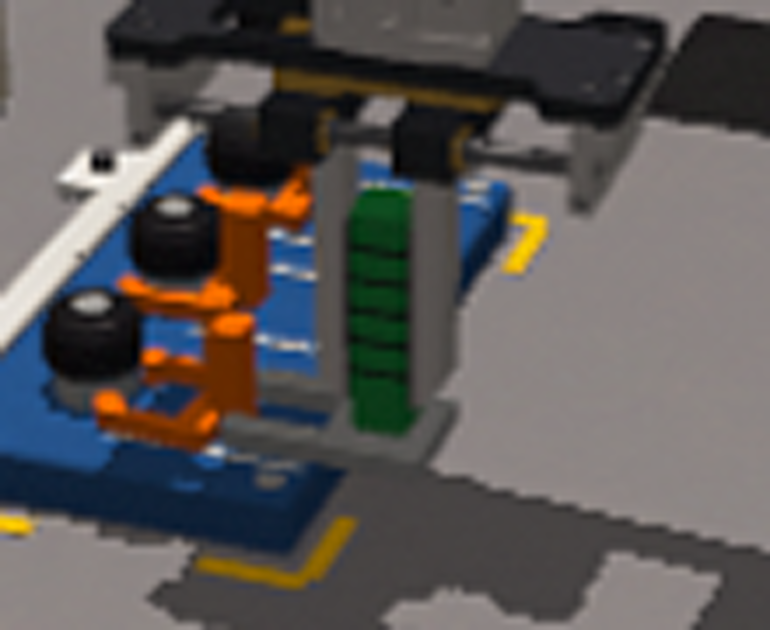

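s6: the prongs straddle the post just behind the bar. Drag sideways 13 mm, return 3 mm, then press.

Emit:
{"method": "play_rows", "body": {"translation": [[-0.08,0,0],[-0.08,0,0],[-0.08,0,0],[-0.08,0,0],[0,0,0],[0.08,0,0],[0,0,0]], "twist": [[0,0,0],[0,0,0],[0,0,0],[0,0,0],[0,0,0],[0,0,0],[0,0,0]], "gripper": [-1,-1,-1,-1,-1,-1,-1]}}

```text
time: 39.7
tool_pos: [0.5059, 0.0545, 0.2507]
ee_rot: [3.141, -0.0, 1.663]
wrist_force: [0.3, -0.3, -0.7]
width: 0.0219
finger_force: 30.0
```

```bash
python3 - <<'E'
from h import *
st()
save('side','s7.png',(290,210,400,300),7)
for n in('fork','clip1'): print(n,[(np.round(d['centre'],3).tolist(),round(d['score'],2)) for d in robot.spot_point(n,'side')])
print(atsp(1,-.024), atsp(1,-.085))
plan([*atsp(1,-.105,.001),.249],np.pi/2+PY)
E
```

```text
39.7 [0.5059 0.0545 0.2507] [ 3.1415e+00 -2.0000e-04  1.6631e+00] w 0.0219 F [ 0.3 -0.3 -0.7] f 29.991863071918488
fork [([0.504, 0.053, 0.03], 0.92)]
clip1 [([0.594, 0.064, 0.028], 0.81), ([0.385, 0.376, -0.001], 0.7), ([0.631, -0.013, 0.02], 0.45), ([0.633, -0.094, 0.024], 0.4)]
[0.5966015  0.06179511] [0.53585947 0.05619103]
n 1 d [ 0.0099  0.0009 -0.0017] twz per row 0.004
[[0.0, 0.25, 0.04]]
```

View pics/s7.png

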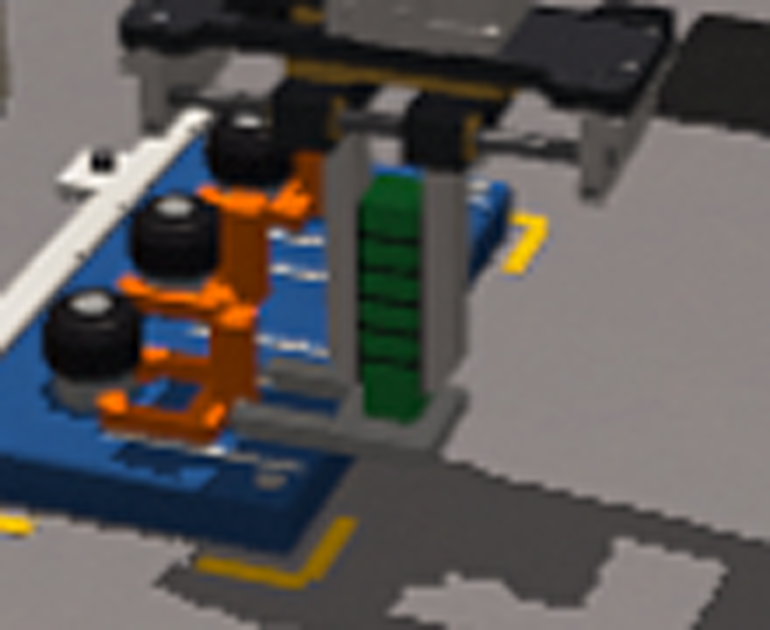

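s7: the clip is now square and centred in its lane. Press.

Emit:
{"method": "play_rows", "body": {"translation": [[0,0.1,0.03],[0,0.1,0],[0,0.1,0],[0,0.1,0],[0,0.1,0]], "twist": [[0,0,0],[0,0,0],[0,0,0],[0,0,0],[0,0,0]], "gripper": [-1,-1,-1,-1,-1]}}

```text
time: 40.35
tool_pos: [0.5236, 0.0556, 0.2487]
ee_rot: [-3.128, 0.001, 1.662]
wrist_force: [-15.1, -3.2, 8.9]
width: 0.0223
finger_force: 30.0
```

Emit:
{"method": "play_rows", "body": {"translation": [[0,0.1,0],[0,0.1,0],[0,0.1,0],[0,0,0]], "twist": [[0,0,0],[0,0,0],[0,0,0],[0,0,0]], "gripper": [-1,-1,-1,-1]}}

```text
time: 40.75
tool_pos: [0.5387, 0.0572, 0.2496]
ee_rot: [3.14, -0.0, 1.663]
wrist_force: [0.4, 0.3, -1.1]
width: 0.0217
finger_force: 30.0
```

```bash
python3 - <<'E'
from h import *
st()
robot.snapshot('side')
for n in('fork','clip1'): print(n,[(np.round(d['centre'],3).tolist(),round(d['score'],2)) for d in robot.spot_point(n,'side')])
plan([*atsp(1,-.083),.249],np.pi/2+PY)
E
```

```text
40.75 [0.5387 0.0572 0.2496] [ 3.1399e+00 -1.0000e-04  1.6628e+00] w 0.0217 F [ 0.4  0.3 -1.1] f 29.994393289089203
fork [([0.54, 0.058, 0.027], 0.62)]
clip1 [([0.388, 0.378, 0.003], 0.96), ([0.621, 0.064, 0.026], 0.74), ([0.696, -0.339, -0.001], 0.67), ([0.634, -0.015, 0.021], 0.61)]
n 1 d [-0.0003 -0.0009 -0.0006] twz per row 0.001
[[-0.02, -0.01, 0.01]]
```

Snapped on as well. Seat it lightly, back off, and take the fork back to the mat.

Emit:
{"method": "play_rows", "body": {"translation": [[0,0.06,0],[0,0,0],[0,-0.4,0],[0,-0.7,-0.1],[0,-0.5,-0.5],[0,0,-0.9],[0,0,-0.7],[0,0,0]], "twist": [[0,0,0],[0,0,0],[0,0,0],[0,0,0],[0,0,0],[0,0,0],[0,0,0],[0,0,0]], "gripper": [-1,-1,-1,-1,-1,-1,-1,-1]}}

```text
time: 41.7
tool_pos: [0.4777, 0.0516, 0.3427]
ee_rot: [3.13, 0.001, 1.663]
wrist_force: [0.9, 0.5, -1.3]
width: 0.022
finger_force: 30.0
```

```bash
python3 - <<'E'
from h import *
st()
plan([.457,-.328,.335],np.pi/2+.075)
E
```

```text
41.7 [0.4777 0.0516 0.3427] [3.1299e+00 1.1000e-03 1.6628e+00] w 0.022 F [ 0.9  0.5 -1.3] f 29.99439150094986
n 11 d [-0.0207 -0.3796 -0.0077] twz per row 0.015
[[-0.85, -0.13, 0.02], [-0.85, -0.12, 0.02], [-0.86, -0.12, 0.02], [-0.86, -0.12, 0.02], [-0.86, -0.12, 0.02], [-0.86, -0.12, 0.02], [-0.86, -0.12, 0.02], [-0.86, -0.12, 0.02]]
[[-0.86, -0.12, 0.02], [-0.86, -0.11, 0.02], [-0.86, -0.11, 0.02]]
```

Emit:
{"method": "play_rows", "body": {"translation": [[-0.85,-0.13,0.02],[-0.85,-0.12,0.02],[-0.86,-0.12,0.02],[-0.86,-0.12,0.02],[-0.86,-0.12,0.02],[-0.86,-0.12,0.02],[-0.86,-0.12,0.02],[-0.86,-0.12,0.02]], "twist": [[0,0,0.02],[0,0,0.02],[0,0,0.02],[0,0,0.02],[0,0,0.02],[0,0,0.02],[0,0,0.02],[0,0,0.02]], "gripper": [-1,-1,-1,-1,-1,-1,-1,-1]}}

```text
time: 42.5
tool_pos: [0.4608, -0.2266, 0.3293]
ee_rot: [-3.141, -0.001, 1.647]
wrist_force: [0.1, -0.5, -2.0]
width: 0.022
finger_force: 30.0
```

Emit:
{"method": "play_rows", "body": {"translation": [[-0.86,-0.12,0.02],[-0.86,-0.11,0.02],[-0.86,-0.11,0.02],[0,0,0],[0,0,0]], "twist": [[0,0,0],[0,0,0],[0,0,0],[0,0,0],[0,0,0]], "gripper": [-1,-1,-1,-1,-1]}}

```text
time: 43.0
tool_pos: [0.4552, -0.3296, 0.3268]
ee_rot: [-3.14, -0.002, 1.645]
wrist_force: [0.2, 0.3, -1.4]
width: 0.0221
finger_force: 30.0
```

```bash
python3 - <<'E'
from h import *
st()
plan([.457,-.328,.228],np.pi/2+.075)
E
```

```text
43.0 [ 0.4552 -0.3296  0.3268] [-3.1401e+00 -2.3000e-03  1.6453e+00] w 0.0221 F [ 0.2  0.3 -1.4] f 29.994568526744843
n 3 d [ 0.0018  0.0016 -0.0988] twz per row -0.002
[[0.01, 0.02, 0.82], [0.01, 0.02, 0.82], [0.01, 0.02, 0.82]]
```

Emit:
{"method": "play_rows", "body": {"translation": [[0.01,0.02,0.8],[0.01,0.02,0.7],[0,0,0.5],[0,0,0.3],[0,0,0.15],[0,0,0]], "twist": [[0,0,0],[0,0,0],[0,0,0],[0,0,0],[0,0,0],[0,0,0]], "gripper": [-1,-1,-1,-1,-1,-1]}}

```text
time: 43.6
tool_pos: [0.4571, -0.3276, 0.2302]
ee_rot: [-3.141, -0.001, 1.648]
wrist_force: [0.0, 0.6, -0.8]
width: 0.0218
finger_force: 30.0
```

Emit:
{"method": "play_rows", "body": {"translation": [[0,0,0.06],[0,0,0.06],[0,0,0]], "twist": [[0,0,0],[0,0,0],[0,0,0]], "gripper": [-1,-1,-1]}}

```text
time: 43.9
tool_pos: [0.4571, -0.3283, 0.2264]
ee_rot: [3.141, 0.001, 1.647]
wrist_force: [-0.6, 0.3, -1.8]
width: 0.022
finger_force: 30.0
```

Emit:
{"method": "play_rows", "body": {"translation": [[0,0,0],[0,0,0],[0,0,0],[0,0,0],[0,0,-0.4],[0,0,-0.8],[0,0,-0.9],[0,0,-0.9]], "twist": [[0,0,0],[0,0,0],[0,0,0],[0,0,0],[0,0,0],[0,0,0],[0,0,0],[0,0,0]], "gripper": [0.2,0.2,0.2,0.2,0.2,0.2,0.2,0.2]}}

```text
time: 44.7
tool_pos: [0.4568, -0.3281, 0.3469]
ee_rot: [-3.141, -0.0, 1.647]
wrist_force: [0.1, -1.4, 0.8]
width: 0.0563
finger_force: 0.0
```

Emit:
{"method": "play_rows", "body": {"translation": [[0,-0.8,-0.5],[0,-0.8,0],[0,-0.8,0],[0,-0.5,0],[0,0,0]], "twist": [[0,0,0],[0,0,0],[0,0,0],[0,0,0],[0,0,0]], "gripper": [0.2,0.2,0.2,0.2,0.2]}}

```text
time: 45.2
tool_pos: [0.3396, -0.3371, 0.3664]
ee_rot: [3.142, 0.001, 1.644]
wrist_force: [-0.1, 0.4, 0.4]
width: 0.0563
finger_force: 0.0
```

```bash
python3 - <<'E'
from h import *
st()
a=robot.snapshot('side')[130:310,250:450,::-1]; 
for n in('fork','clip1','spindle1','plate','mat'): print(n,[(np.round(d['centre'],3).tolist(),round(d['score'],2)) for d in robot.spot_point(n,'side')])
b=robot.snapshot('top')[180:310,260:470,::-1]
f=lambda i:cv2.resize(i,(400,int(400*i.shape[0]/i.shape[1])),interpolation=cv2.INTER_CUBIC)
a,b=f(a),f(b); h=max(len(a),len(b)); p=lambda i:cv2.copyMakeBorder(i,0,h-len(i),0,0,cv2.BORDER_CONSTANT)
cv2.imwrite('pics/end.png',np.hstack([p(a),p(b)]))
for n in('fork','clip1','spindle1','plate'): print(n,[(np.round(d['centre'],3).tolist(),round(d['score'],2)) for d in robot.spot_point(n,'top')])
E
```

```text
45.2 [ 0.3396 -0.3371  0.3664] [3.1415e+00 1.0000e-03 1.6441e+00] w 0.0563 F [-0.1  0.4  0.4] f 0.0
fork [([0.455, -0.331, 0.004], 0.55), ([0.477, -0.336, -0.0], 0.17)]
clip1 [([0.386, 0.377, 0.001], 0.91), ([0.622, 0.065, 0.026], 0.78), ([0.632, -0.013, 0.024], 0.6), ([0.634, -0.092, 0.021], 0.51)]
spindle1 [([0.638, -0.096, 0.022], 0.87), ([0.623, 0.065, 0.022], 0.7), ([0.628, -0.014, 0.026], 0.68)]
plate [([0.601, -0.02, -0.004], 0.86), ([0.636, -0.095, 0.022], 0.67), ([0.678, -0.008, -0.001], 0.32)]
mat [([0.476, -0.332, -0.003], 0.93), ([0.621, 0.064, 0.025], 0.57)]
fork [([0.458, -0.324, -0.001], 0.71)]
clip1 [([0.63, -0.016, 0.025], 0.73), ([0.623, 0.063, 0.025], 0.57), ([0.637, -0.099, 0.021], 0.56), ([0.385, 0.376, 0.001], 0.5)]
spindle1 [([0.628, -0.014, 0.022], 0.76), ([0.621, 0.064, 0.019], 0.68), ([0.638, -0.096, 0.025], 0.66)]
plate [([0.605, -0.018, 0.001], 0.79), ([0.673, -0.015, 0.001], 0.54)]
```

View pics/end.png

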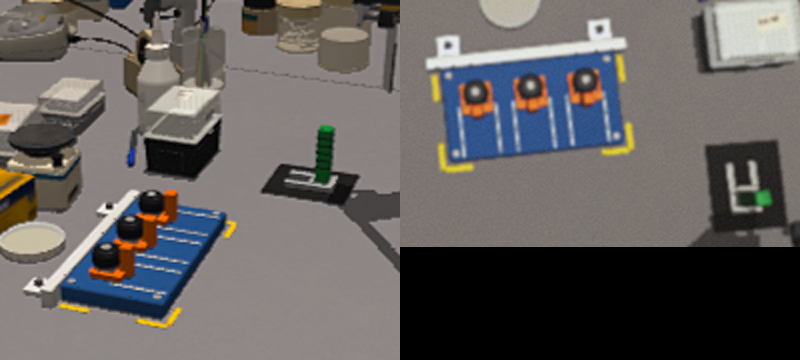

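The final picture shows all three clips seated on their spindles, the plate flush with the stop, and the fork upright on its mat. Handing in.

```bash
python3 -c "
from bench import robot
print(robot.close_job())"
```

```text
the job is handed in; nothing more can be done
None
```

Job handed in, though the hand-in gave no verdict: the last pictures show the plate flush with the stop between the marks, all three orange clips pressed onto their spindles with the fork, and the fork upright on its mat.

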